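# Close and pin the vacuum impregnation chamber and press its lid onto the seal

## Robot

A 6-joint arm with a two-finger parallel gripper is mounted at the origin on a cart in front of the work surface, level with it; the furniture and walls round the work are solid. World frame = base frame: x ahead of the robot, y to its left, z up, the work surface at z = 0. Lengths are in m, angles in rad, forces in N, time in s.
With the tool pointing down it reaches from about 0.4 to 0.825 m from the base axis. Payload 7 kg.
Tool frame: the origin (TCP) lies midway between the tips of the shut fingers; the grasp point (between the pads) lies 19 mm behind it; z points along the fingers, y is the line along which they close (so a half turn about z gives the same grasp; the last joint's range is limited). The gripper opens to 88 mm and grips with 3 to 60 N. Pads are 19 mm wide; open, the fingers measure 130 mm over their backs; the gripper's body (78 mm by 193 mm) begins 47 mm behind the grasp point.
Start: joints at [1.538, 0.359, 0.012, 0, -1.224, -0.288], TCP at [0.213, 0.641, 0.227] pointing down, gripper open.
Joint ranges: [-3.07, 3.07], [-1.43, 2.12], [-1.02, 1.25], [-3.03, 1.67], [-3.05, -0], [-3.03, 3.03]. Speed limits (rad/s): [2.39, 2.39, 3.01, 3.14, 3.14, 3.14].

## Interface

Orientations are given as [roll, pitch, yaw] about the fixed x, y, z axes, in that order (R = Rz(yaw) Ry(pitch) Rx(roll)).
In Python, from station import get_state, grab_frame, calibration, job_done, boxes_of, regions_of, spot_point gives the robot as it stands. The module is installed in compiled form; this text tells all that it offers.
- The arm moves only by the tool arm_command, never from a script. Its argument "commands" is a list of rows, each an object of numbers: "tx", "ty", "tz": the shift along the tool's x, y, z each as a share of 25 cm, from -1 to 1; "twist": the turn about the tool's z as a share of 180 degrees, from -1 to 1. A call has exactly 8 rows; each row is the pose to reach, as a shift and turn from the pose commanded when the call began, along the tool's axes at that moment, turning the shorter way round; what a row does not reach only later rows make up. A row lasts 1/12 s, in which the tool goes at most 41.7 mm and 7.16 degrees, less where a joint would pass 70% of its speed; a pose out of reach is approached as far as the arm can. A call with a number of a shift or a turn outside -1 to 1 is refused whole. A call with a gripper value outside its range is refused whole. "claw" is the opening, from 0 (shut) to 1 (fully open), set as the call begins (left out, the last holds). The fingers move at their own pace and stop on an object; "grip_force" is the grip in N (left out, the last holds). Time passes only in rows, so rows that repeat a pose let the fingers close, or fill a call up. It gives the time, the measured TCP pose, the force, the opening and the grip force at its end, in the units of the state.
- get_state(): the state, without advancing time (a new reading comes with each control period).
- grab_frame(name): name is "scene" or "top" or "wrist"; returns the picture (480x640x3 uint8, red, green, blue); there is no depth.
- calibration(name): a dict with "camera_matrix" (3x3 intrinsics, pixels), "k1" (the pictures are not rectified: a ray, as slopes to the right and down, at radius r is drawn at 1 + k1 r^2 times it, then the intrinsics apply), "extrinsics" (4x4, takes a point from camera to world coordinates). Camera axes: x right, y down, z forward; pixel columns grow to the right and rows downward; lengths in m; the calibration is good to about 2 mm. A picture is of the moment at which its call begins: read the wrist's pose just before it. calibration takes no time and is no camera call; for the wrist camera it gives the pose at the moment of the call.
- job_done(): hands the job in; it is judged then, once.
Trained networks look in the newest picture that a camera, given by its name, has taken for a name from the list of things; names that differ only in an ending like _2 or _b are one class to them, and where a whole thing is asked for, a point or a joint stands for the part that bears it (a point fixed in the world has none). Each returns a list of dicts, best first, with "score" (0 to 1); they miss things now and then, are a little off and sometimes report something else, mostly with a low value. They report only what shows in the picture. A call takes as long as a camera call. They do not tell look-alikes from the thing itself.
- boxes_of(query, camera): "rect" ([left, top, right, bottom] in pixels, round what is visible of it).
- regions_of(query, camera): "region" (480x640 bool, what is visible of it) and "rect" ([left, top, right, bottom] in pixels, round what is visible of it).
- spot_point(query, camera): "uv" ([column, row] in pixels: a listed point, or the origin of a listed thing).
The state is a dict: "t": time; "q": joint angles; "qd": joint speeds; "joint_efforts": joint torques, N m; "eef_pos": TCP position; "ee_rot": TCP orientation; "force": force on the tool from outside, world axes, zero at the start; "moment": the same for the moment, N m; "width": finger opening in m; "gripper_force": force on a finger pad.
Only numpy, scipy, OpenCV 4.12 (cv2) and the standard library are available. Lean on these libraries where they do the work, as an engineer would, in place of code of your own. Each camera call takes 0.05 s, during which the arm holds its last target. There are 200 camera calls.

## Task

Set the round splash cover with its knob onto the rim of the cup inside the open vacuum chamber, seated and level, then swing the chamber's lid down onto its seal and push the locking pin fully home through the aligned holes of the front lugs and let go of it. The springy seal still holds the lid a little ajar: press the lid down until it is fully shut, and finish while you keep pressing it shut, for the pump to be started. Do not disturb the other things on the bench.

Things in the scene. Friction and masses are not known exactly. Their poses are not given: they have to be found in the camera images.
- cover_knob (a point): loose aluminium splash cover, plug down on the bench; the point is the centre of its black knob (16 mm across, 20 high), z up. 10 to 14 mm below the point is the flange, 52 mm across; 14 to 19 mm below it the bevelled plug, 40 mm across, that enters the cup. Seated, the point is 14 mm above the cup's rim. Grip the knob with the fingertips at most 9 mm below the point
- cup_rim (a point): white cup that stands loose inside the chamber, a specimen in it: 50 mm across outside, 44 mm inside, 30 mm high. The point is the centre of its mouth, level with its rim, about 10 mm lower than the chamber's rim. It stands up to 12 mm off the middle of the chamber
- lug_hole (a point): centre of the pin hole of the fixed chamber (axes: x front to back, y left, z up; aluminium box 110 deep, 130 wide, 50 mm high, inside 86 x 106). Two steel lugs 6 mm thick, 26 mm over both along y, level hole 11 mm across along y, 42 mm above the bench, 36 mm ahead of the front wall. The lid's tongue (slot 12 x 20 mm) drops between them. Valve and dial jut 50 mm on the right side
- lid (a joint): swing of the lid about its hinge on the chamber's back rim, rad: 1.7 to 1.95 open, leaning back past upright, where it stays; 0 resting on its springy seal, still ajar by 0.045 rad (5 mm at the front), where the pin can pass. Light (0.27 kg) and damped; once swung forward to below about 1.0 it falls shut by itself
- seal (a joint): how far the resting lid is pressed down onto the springy seal, about the same hinge line, rad: 0 not pressed, 0.045 fully shut (a firm stop), which takes about 8 N near the lid's front; it springs back when the push ends
- lid_hinge (a point): middle of the lid's hinge line, on the chamber's back rim, 52 mm above the bench; axes as the chamber's, the hinge line runs along y
- lid_press (a point): point on the outer face of the lid, middle of the clear plate near its front edge, 105 mm from the hinge line; z is that face's outward normal (up when shut). The lid is a steel frame with a clear plate, 116 mm long, 130 mm wide; its outer face is 24 mm off the plane through the hinge line: 76 mm above the bench when shut
- lid_arm (a point): point on the outer face of the lid's front arm, 152 mm from the hinge line, in one plane with the lid's outer face; z is the outward normal. The arm is 30 mm wide (y), 9 mm thick, and ends 169 mm from the hinge line; the tongue (10 mm thick, 26 mm wide) stands from its inner face, reaching 57 mm inward from the point
- pin_grip (a point): loose locking pin, lying on the bench: black square handle 18 x 18 mm, 44 mm long, steel shank. The point is the handle's centre, 9 mm above the bench as it lies; the pin's axis is y, the nose points to -y. Shoulder face (17 mm across) 25 mm from the point, then the shank, 8 mm across, 36 mm long, its last 9 mm tapered
- pin_mid (a point): point on the pin's axis 38 mm from the handle's centre towards the nose (13 mm past the shoulder face); it coincides with point lug_hole when the pin is fully home. The pin may go in from either side
- petri: bystander: shallow glass dish 68 mm across, 20 mm high
- tweezers: bystander: steel tweezers 126 mm long, near the bench's front edge
- tape_roll: bystander: roll of tape 100 mm across, at the left
- spec_a: bystander: black specimen 30 mm across, 17 mm high, right of the chamber
- spec_b: bystander: black specimen 30 mm across, 21 mm high, right of the chamber
Not all that is in view belongs to the job. Leave any blue or orange look-alike of the part that bears cover_knob alone.

How it is judged:
On the way, in this order (a step that is already met when the one before it is completed fails the run):
1. the cover sits seated and level on the cup's rim, let go, with the lid still open (horizontal distance between cover_knob and cup_rim below 0.004 m and z of cover_knob in the frame of cup_rim between 0.011 and 0.0165 m and angle between cover_knob's own z axis and vertical below 0.06 rad and contact force between the fingers and cover below 0.3 N and value of joint lid above 0.5 rad), for 0.3 s.
2. the lid is down on its seal (value of joint lid below 0.03 rad and horizontal distance between cover_knob and cup_rim below 0.004 m and z of cover_knob in the frame of cup_rim between 0.011 and 0.0165 m and angle between cover_knob's own z axis and vertical below 0.06 rad), for 0.3 s.
3. the pin is fully home through both lugs and the tongue, and let go (distance between pin_mid and lug_hole below 0.007 m and angle between the y axis of pin_mid and the y axis of lug_hole, either way round below 0.15 rad and contact force between the fingers and pin below 0.3 N and value of joint lid below 0.03 rad), for 0.3 s.
At the end, for the whole second after the job is handed in: the robot still presses on the lid (over 2 N) and keeps it shut (joint seal over 0.032, lid under 0.03); the pin, let go, is home (pin_mid within 7 mm of lug_hole, 0.15 rad of its axis); the cover sits on the cup (4 mm of its centre, at most 2.5 mm high, level to 0.06 rad) (all of step 3 and value of joint seal above 0.032 rad and contact force between any of the fingers, the arm and lid above 2 N and horizontal distance between cover_knob and cup_rim below 0.004 m and z of cover_knob in the frame of cup_rim between 0.011 and 0.0165 m and angle between cover_knob's own z axis and vertical below 0.06 rad); the arm keeps its last pose, push and grip.
It fails at once if the petri dish, tweezers, tape roll or a loose specimen is moved by more than 25 mm (distance of any of petri, tweezers, tape_roll, spec_a, spec_b from where it was at the start of the episode above 0.025 m).
It also fails if it takes over 64 s, if anything falls off the work surface, if the arm or the gripper's body presses on something with over 40 N, if the wrist force passes 120 N, or if a joint passes its speed limit or range.

## Working session

There is one attempt and no reset: what is moved stays moved. The work goes in short steps, Python scripts to look and compute and a tool call to move; the robot and the scene stay as the last step left them, time stands still between calls to the robot, and variables do not carry over. Pictures are saved under pics/ and viewed, at most 10 in all, crops included, and the job is handed in when it is done.

Besides the shell and the picture viewer there is one more tool, called as a command line: name --argument value ..., lists and objects as JSON in quotes. arm_command: Moves the arm, as the interface text tells. Shift numbers are shares of 25 cm and turn numbers shares of 180 degrees, none past 1 either way. Its arguments: {"type":"object","properties":{"commands":{"type":"array"},"claw":{"type":"number"},"grip_force":{"type":"number"}},"required":["commands"]}

```bash
mkdir -p pics; cat > h.py <<'E'
import numpy as np, cv2
from station import *
from scipy.spatial.transform import Rotation as R
def rays(name,uv):
    c=calibration(name);K=np.array(c["camera_matrix"]);E=np.array(c["extrinsics"])
    uv=np.atleast_2d(uv).astype(float)
    d=np.c_[(uv[:,0]-K[0,2])/K[0,0],(uv[:,1]-K[1,2])/K[1,1]]
    s=d.copy()
    for _ in range(20): s=d/(1+c["k1"]*(s**2).sum(1,keepdims=True))
    return E[:3,3],np.c_[s,np.ones(len(s))]@E[:3,:3].T
def atz(name,uv,z):
    o,v=rays(name,uv); return o+v*((z-o[2])/v[:,2])[:,None]
def proj(name,P):
    c=calibration(name);K=np.array(c["camera_matrix"]);E=np.array(c["extrinsics"])
    p=(np.atleast_2d(P)-E[:3,3])@E[:3,:3];s=p[:,:2]/p[:,2:]
    s=s*(1+c["k1"]*(s**2).sum(1,keepdims=True))
    return s*[K[0,0],K[1,1]]+[K[0,2],K[1,2]]
def tri(obs):
    A=np.zeros((3,3));b=np.zeros(3);L=[]
    for n,uv in obs:
        o,v=rays(n,uv);v=v[0]/np.linalg.norm(v[0]);M=np.eye(3)-np.outer(v,v);A+=M;b+=M@o;L.append((M,o))
    p=np.linalg.solve(A,b);return p,[np.linalg.norm(M@(p-o)) for M,o in L]
def save(name,f):
    im=grab_frame(name);cv2.imwrite("pics/"+f,im[:,:,::-1]);return im
E
cat > a.py <<'E'
from h import *
s=get_state();print(s["t"],s["eef_pos"],s["ee_rot"],s["q"],s["width"])
a=save("scene","s0.png");b=save("top","t0.png")
D={}
for q in ["cover_knob","cup_rim","lug_hole","lid_hinge","lid_press","lid_arm","pin_grip","pin_mid"]:
    for c in ["scene","top"]:
        r=spot_point(q,c);D[q,c]=r
        print(q,c,[(np.round(x["uv"]).tolist(),round(x["score"],2)) for x in r[:4]])
    if D[q,"scene"] and D[q,"top"]: print("  tri",*tri([(c,D[q,c][0]["uv"]) for c in ["scene","top"]]))
for c in ["scene","top"]:
    E=np.array(calibration(c)["extrinsics"]);print(c,E[:3,3],E[:3,2])
E
python3 a.py
```

```text
0.0 [0.212716   0.64010385 0.22563849] [ 3.13999218e+00 -1.16058122e-04 -3.20971227e-01] [ 1.53808925e+00  3.59365002e-01  1.10690370e-02 -3.65475013e-04
 -1.22406781e+00 -2.88139779e-01] 0.08767403509647091
cover_knob scene [([276.0, 250.0], 0.82), ([303.0, 295.0], 0.72), ([238.0, 243.0], 0.53)]
cover_knob top [([246.0, 232.0], 0.95), ([304.0, 280.0], 0.92), ([206.0, 250.0], 0.59)]
  tri [0.51204679 0.15431762 0.00432003] [np.float64(0.0009302464100455688), np.float64(0.0009302464100455322)]
cup_rim scene [([404.0, 266.0], 0.96)]
cup_rim top [([371.0, 209.0], 0.73), ([386.0, 127.0], 0.24)]
  tri [ 0.55777638 -0.14178033  0.03706261] [np.float64(0.0024124410518463323), np.float64(0.002412441051846371)]
lug_hole scene [([378.0, 286.0], 0.95)]
lug_hole top [([365.0, 250.0], 0.84), ([383.0, 125.0], 0.6)]
  tri [ 0.45739025 -0.12128813  0.05375358] [np.float64(0.001200283338538266), np.float64(0.0012002833385383617)]
lid_hinge scene [([409.0, 250.0], 0.73), ([378.0, 286.0], 0.65), ([248.0, 290.0], 0.29)]
lid_hinge top [([370.0, 187.0], 0.89)]
  tri [ 0.60551018 -0.13796506  0.04765422] [
[... 374 characters left out ...]
5.0], 0.62)]
  tri [ 0.69979732 -0.15942952  0.17326793] [np.float64(0.001967342806484967), np.float64(0.001967342806485008)]
pin_grip scene [([293.0, 270.0], 0.77)]
pin_grip top [([278.0, 252.0], 0.59), ([471.0, 259.0], 0.49)]
  tri [0.46136751 0.07772209 0.01264709] [np.float64(0.0028440322438839038), np.float64(0.0028440322438838903)]
pin_mid scene [([313.0, 275.0], 0.83)]
pin_mid top [([294.0, 250.0], 0.77)]
  tri [0.47057693 0.03739042 0.00665278] [np.float64(0.0025516608291311655), np.float64(0.002551660829131256)]
scene [-0.39206452 -0.41760922  0.88038455] [ 0.70859539  0.34507268 -0.61548145]
top [ 0.27095654 -0.00363844  1.04124413] [ 2.26166020e-01 -3.58452574e-04 -9.74088704e-01]
```

```bash
python3 - <<'E'
import cv2
a=cv2.imread("pics/s0.png")[150:350,190:510];cv2.imwrite("pics/s0c.png",cv2.resize(a,(800,500),interpolation=cv2.INTER_CUBIC))
a=cv2.imread("pics/t0.png")[90:330,160:480];cv2.imwrite("pics/t0c.png",cv2.resize(a,(800,600),interpolation=cv2.INTER_CUBIC))
E
```

```text
(no output)
```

View pics/s0c.png

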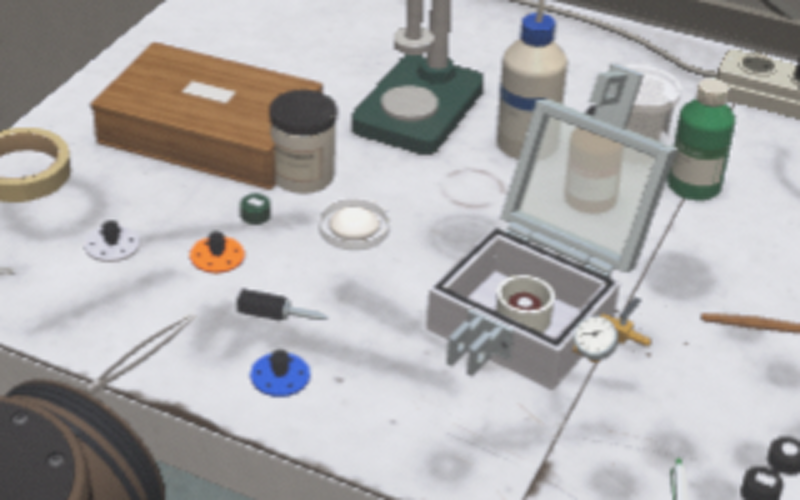

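View pics/t0c.png

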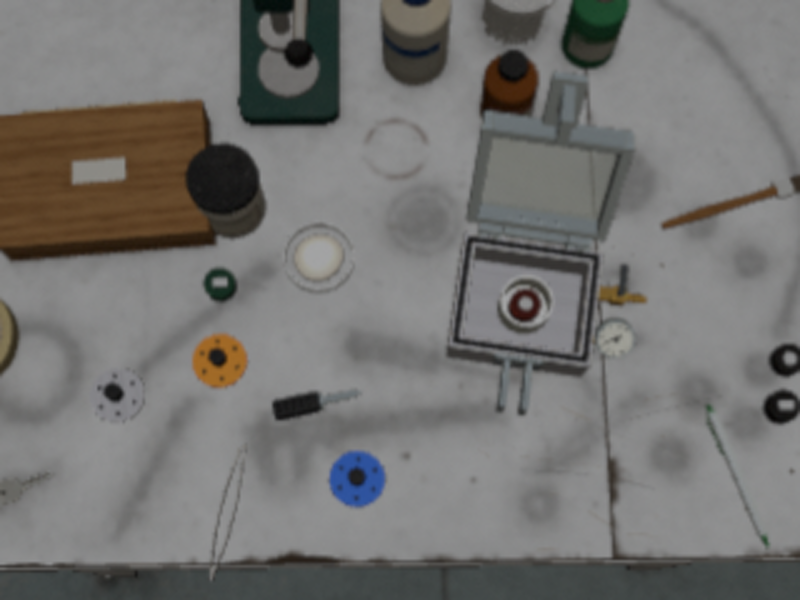

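The real cover is the silver one at the left: about (234,244) in the scene picture and (206,250) in the top one. The orange and blue ones are decoys. The chamber is yawed by about -6° and its lid is open.

```bash
cat >> h.py <<'E'
def go(p,yaw=None):
    s=get_state();y0=s["ee_rot"][2];M=R.from_euler("xyz",s["ee_rot"]).as_matrix()
    d=M.T@(np.array(p)-s["eef_pos"])/.25
    t=0 if yaw is None else -(((yaw-y0+np.pi)%(2*np.pi))-np.pi)/np.pi
    print("to",np.round(p,4),"tx,ty,tz",np.round(d,3),"twist",round(t,3), "rows",round(np.linalg.norm(d)*.25/.0417,1))
E
python3 - <<'E'
from h import *
for n,uv in [("scene",(238,243)),("top",(206,250))]: print(atz(n,uv,.019))
print(tri([("scene",(238,243)),("top",(206,250))]))
p=atz("top",(206,248),.019)[0]
c=calibration("wrist");E=np.array(c["extrinsics"]);s=get_state()
M=R.from_euler("xyz",s["ee_rot"]).as_matrix()
print("cam in tool",M.T@(E[:3,3]-s["eef_pos"]),M.T@E[:3,2],c["camera_matrix"][0][0])
go([p[0],p[1],.15],-.11)
E
```

```text
[[0.47698746 0.23664609 0.019     ]]
[[0.46854274 0.24242942 0.019     ]]
(array([0.47000676, 0.23720575, 0.02390301]), [np.float64(0.004683054028368469), np.float64(0.004683054028368434)])
cam in tool [ 0.08304636  0.00062244 -0.15797302] [-3.03830384e-01 -2.75494242e-04  9.52726100e-01] 331.5550455247191
to [0.4733 0.2426 0.15  ] tx,ty,tz [1.49  1.182 0.306] twist -0.067 rows 11.6
```

arm_command --commands '[{"tx": 0.12, "ty": 0.1, "tz": 0.02}, {"tx": 0.25, "ty": 0.2, "tz": 0.04}, {"tx": 0.38, "ty": 0.3, "tz": 0.06}, {"tx": 0.5, "ty": 0.4, "tz": 0.08}, {"tx": 0.63, "ty": 0.5, "tz": 0.1, "twist": -0.02}, {"tx": 0.75, "ty": 0.6, "tz": 0.13, "twist": -0.04}, {"tx": 0.88, "ty": 0.7, "tz": 0.16, "twist": -0.067}, {"tx": 1, "ty": 0.8, "tz": 0.2, "twist": -0.067}]' --claw 0.5 --grip_force 20

```text
invalid input
```

```bash
python3 -c "
from h import *
go([.473,.240,.15],-.11)"
```

```text
to [0.473 0.24  0.15 ] tx,ty,tz [1.493 1.192 0.306] twist -0.067 rows 11.6
```

arm_command --commands '[{"tx": 0.12, "ty": 0.1, "tz": 0.02, "twist": 0.0}, {"tx": 0.25, "ty": 0.2, "tz": 0.04, "twist": 0.0}, {"tx": 0.38, "ty": 0.3, "tz": 0.06, "twist": 0.0}, {"tx": 0.5, "ty": 0.4, "tz": 0.08, "twist": 0.0}, {"tx": 0.63, "ty": 0.5, "tz": 0.1, "twist": -0.02}, {"tx": 0.75, "ty": 0.6, "tz": 0.13, "twist": -0.04}, {"tx": 0.88, "ty": 0.7, "tz": 0.16, "twist": -0.067}, {"tx": 0.99, "ty": 0.8, "tz": 0.2, "twist": -0.067}]' --claw 0.5 --grip_force 20

```text
t: 1.57
eef_pos: [0.3858, 0.3712, 0.1771]
ee_rot: [-3.14, -0.001, -0.105]
force: [0.5, -0.8, -0.1]
width: 0.045
gripper_force: 0.0
```

```bash
python3 -c "
from h import *
go([.473,.240,.15],-.11)"
```

```text
to [0.473 0.24  0.15 ] tx,ty,tz [0.402 0.486 0.108] twist 0.002 rows 3.8
```

arm_command --commands '[{"tx": 0.09, "ty": 0.1, "tz": 0.02, "twist": 0.0}, {"tx": 0.17, "ty": 0.2, "tz": 0.04, "twist": 0.0}, {"tx": 0.25, "ty": 0.3, "tz": 0.06, "twist": 0.0}, {"tx": 0.33, "ty": 0.4, "tz": 0.08, "twist": 0.0}, {"tx": 0.38, "ty": 0.46, "tz": 0.1, "twist": 0.0}, {"tx": 0.39, "ty": 0.48, "tz": 0.1, "twist": 0.0}, {"tx": 0.39, "ty": 0.48, "tz": 0.1, "twist": 0.0}, {"tx": 0.39, "ty": 0.48, "tz": 0.1, "twist": 0.0}]'

```text
t: 2.23
eef_pos: [0.4685, 0.2429, 0.1519]
ee_rot: [-3.141, -0.0, -0.111]
force: [-0.4, 0.5, 0.6]
width: 0.0437
gripper_force: 0.0
```

```bash
python3 - <<'E'
from h import *
im=save("wrist","w1.png")
for q in ["cover_knob"]:
    r=spot_point(q,"wrist")
    for x in r: print(x["uv"],x["score"],atz("wrist",x["uv"],.019))
    for x in regions_of(q,"wrist"):
        m=x["region"];print(x["rect"],x["score"],im[m].mean(0))
p=atz("wrist",spot_point("cover_knob","wrist")[0]["uv"],.019)[0]
go([p[0],p[1],.06]);go([p[0],p[1],.012])
E
```

```text
[320.1, 224.2] 0.92 [[0.47323262 0.2445058  0.019     ]]
[556.9, 277.0] 0.91 [[0.39564569 0.02110551 0.019     ]]
[423.9, 173.2] 0.58 [[0.5090822  0.14971082 0.019     ]]
[525.5, 43.5] 0.29 [[0.6032113  0.06616034 0.019     ]]
[524.5, 248.2, 578.4, 296.3] 0.95 [ 32.29095607  74.21085271 154.43152455]
[390.2, 144.9, 451.1, 201.9] 0.89 [190.29925578 123.41128085  31.87230709]
[296.1, 191.5, 347.3, 245.6] 0.88 [159.87675439 160.48377193 166.09254386]
to [0.4731 0.2446 0.06  ] tx,ty,tz [ 0.019 -0.005  0.367] twist 0 rows 2.2
to [0.4731 0.2446 0.012 ] tx,ty,tz [ 0.019 -0.005  0.559] twist 0 rows 3.4
```

View pics/w1.png

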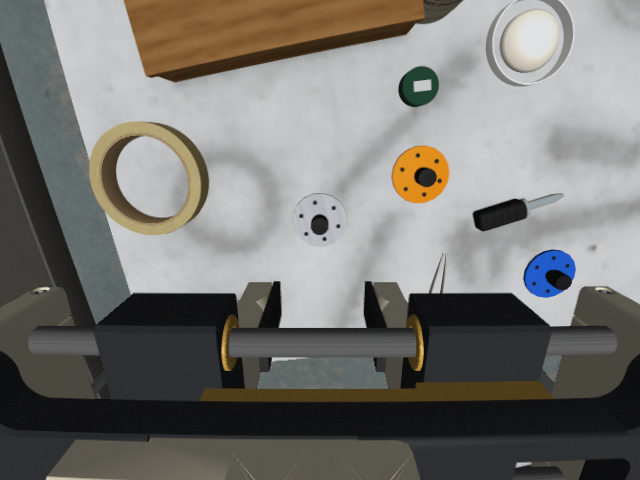

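The silver cover's knob is at pixel (320,224), which agrees with the top view. Descending onto it.

arm_command --commands '[{"tx": 0.019, "ty": -0.005, "tz": 0.1, "twist": 0.0}, {"tx": 0.019, "ty": -0.005, "tz": 0.2, "twist": 0.0}, {"tx": 0.019, "ty": -0.005, "tz": 0.3, "twist": 0.0}, {"tx": 0.019, "ty": -0.005, "tz": 0.4, "twist": 0.0}, {"tx": 0.019, "ty": -0.005, "tz": 0.48, "twist": 0.0}, {"tx": 0.019, "ty": -0.005, "tz": 0.53, "twist": 0.0}, {"tx": 0.019, "ty": -0.005, "tz": 0.555, "twist": 0.0}, {"tx": 0.019, "ty": -0.005, "tz": 0.555, "twist": 0.0}]'

```text
t: 3.1
eef_pos: [0.4724, 0.2435, 0.0116]
ee_rot: [3.14, 0.001, -0.109]
force: [0.2, -0.3, 0.1]
width: 0.044
gripper_force: 0.0
```

arm_command --commands '[{"tx": 0.0, "ty": 0.0, "tz": 0.0, "twist": 0.0}, {"tx": 0.0, "ty": 0.0, "tz": 0.0, "twist": 0.0}, {"tx": 0.0, "ty": 0.0, "tz": 0.0, "twist": 0.0}, {"tx": 0.0, "ty": 0.0, "tz": 0.0, "twist": 0.0}, {"tx": 0.0, "ty": 0.0, "tz": 0.0, "twist": 0.0}, {"tx": 0.0, "ty": 0.0, "tz": -0.05, "twist": 0.0}, {"tx": 0.0, "ty": 0.0, "tz": -0.2, "twist": 0.0}, {"tx": 0.0, "ty": 0.0, "tz": -0.35, "twist": 0.0}]' --claw 0.0

```text
t: 3.77
eef_pos: [0.4721, 0.2422, 0.1002]
ee_rot: [3.138, 0.003, -0.111]
force: [0.7, 0.9, 0.1]
width: 0.0153
gripper_force: 20.0
```

```bash
python3 -c "
from h import *
print(get_state()['width'],get_state()['eef_pos'])
go([.475,-.13,.17],-.11)"
```

```text
0.015338438568643626 [0.47214981 0.24222987 0.1002042 ]
to [ 0.475 -0.13   0.17 ] tx,ty,tz [ 0.175  1.479 -0.275] twist -0.0 rows 9.1
```

arm_command --commands '[{"tx": 0.02, "ty": 0.12, "tz": -0.1, "twist": 0.0}, {"tx": 0.04, "ty": 0.27, "tz": -0.2, "twist": 0.0}, {"tx": 0.06, "ty": 0.43, "tz": -0.27, "twist": 0.0}, {"tx": 0.08, "ty": 0.59, "tz": -0.27, "twist": 0.0}, {"tx": 0.1, "ty": 0.75, "tz": -0.27, "twist": 0.0}, {"tx": 0.12, "ty": 0.88, "tz": -0.27, "twist": 0.0}, {"tx": 0.13, "ty": 0.96, "tz": -0.27, "twist": 0.0}, {"tx": 0.13, "ty": 1.0, "tz": -0.27, "twist": 0.0}]'

```text
t: 4.43
eef_pos: [0.4775, -0.0111, 0.1682]
ee_rot: [-3.141, -0.0, -0.113]
force: [0.4, 0.3, -1.6]
width: 0.0153
gripper_force: 20.0
```

arm_command --commands '[{"tx": 0.0, "ty": 0.12, "tz": 0.0, "twist": 0.0}, {"tx": 0.0, "ty": 0.25, "tz": 0.0, "twist": 0.0}, {"tx": 0.0, "ty": 0.35, "tz": 0.0, "twist": 0.0}, {"tx": 0.0, "ty": 0.43, "tz": 0.0, "twist": 0.0}, {"tx": 0.0, "ty": 0.47, "tz": 0.0, "twist": 0.0}, {"tx": 0.0, "ty": 0.47, "tz": 0.0, "twist": 0.0}, {"tx": 0.0, "ty": 0.47, "tz": 0.0, "twist": 0.0}, {"tx": 0.0, "ty": 0.47, "tz": 0.0, "twist": 0.0}]'

```text
t: 5.1
eef_pos: [0.4653, -0.1247, 0.1679]
ee_rot: [-3.141, -0.0, -0.11]
force: [1.2, 0.3, -0.7]
width: 0.0152
gripper_force: 20.0
```

```bash
cat > look.py <<'E'
from h import *
import sys
s=get_state();print(s["t"],s["eef_pos"],s["ee_rot"],s["width"])
im=save("wrist",sys.argv[1])
Z=dict(cup_rim=.040,lug_hole=.042,lid_hinge=.052,cover_knob=s["eef_pos"][2]+.007,pin_grip=.009,pin_mid=.009)
for q in sys.argv[2:]:
    for x in spot_point(q,"wrist")[:2]: print(q,np.round(x["uv"]),round(x["score"],2),np.round(atz("wrist",x["uv"],Z.get(q,0.1))[0],4))
E
python3 look.py w2.png cup_rim lug_hole lid_hinge cover_knob lid_arm
```

```text
5.1 [ 0.4652811  -0.12473938  0.16785384] [-3.14144354e+00 -1.83967418e-04 -1.10000220e-01] 0.015206601947154305
cup_rim [325. 124.] 0.75 [ 0.5556 -0.1374  0.04  ]
lug_hole [318. 235.] 0.63 [ 0.4626 -0.1211  0.042 ]
lid_hinge [329.  43.] 0.85 [ 0.6118 -0.1464  0.052 ]
cover_knob [191. 304.] 0.9 [ 0.4723 -0.0582  0.1749]
cover_knob [324. 302.] 0.87 [ 0.4668 -0.1265  0.1749]
```

View pics/w2.png

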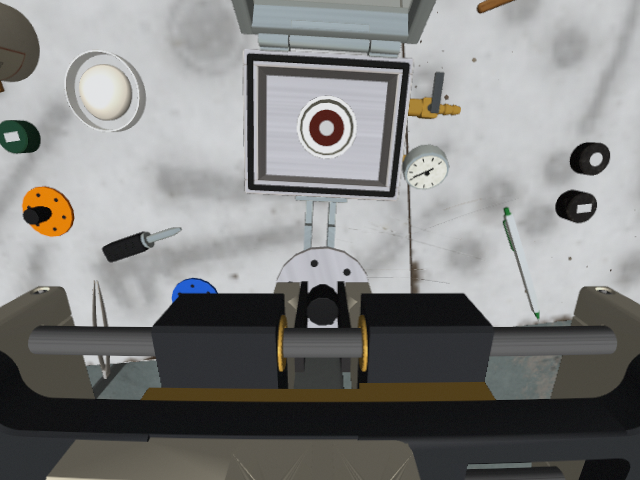

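The silver cover hangs from the fingers. The cup's ring is centred near (327,127), the lugs at (319,222), and the chamber is turned slightly more than the tool. I'll refine these numerically.

```bash
python3 - <<'E'
from h import *
im=cv2.imread("pics/w2.png");g=im.min(2)
c=np.array([327,127.])
# radial edges of white ring: outer (bright->floor) and inner (bright->dark)
def ring(im,c,r0,r1,sgn):
    P=[]
    g=cv2.GaussianBlur(im,(0,0),0.8).astype(np.float32)
    for a in np.linspace(0,2*np.pi,72,endpoint=False):
        r=np.arange(r0,r1,.25);x=(c[0]+r*np.cos(a)).astype(np.float32);y=(c[1]+r*np.sin(a)).astype(np.float32)
        v=cv2.remap(g,x[None],y[None],cv2.INTER_LINEAR)[0];d=np.gradient(v)*sgn
        k=d.argmax();P.append((x[k],y[k]))
    return np.array(P,np.float32)
for z,r0,r1,s in [(.04,24,36,-1),(.04,16,27,1)]:
    P=ring(g,c,r0,r1,s);W=atz("wrist",P,z)[:,:2]
    from scipy.optimize import least_squares
    f=least_squares(lambda p:np.hypot(*(W-p[:2]).T)-p[2],[.556,-.138,.025],loss="soft_l1",f_scale=.0005)
    print(f.x,np.abs(f.fun).mean())
# chamber rim corners via outer edge lines
m=regions_of("lug_hole","wrist")
for x in m: print(x["rect"],x["score"])
C=atz("wrist",[(245,191),(403,199),(411,57),(246,49)],.05)[:,:2];print(C,[np.linalg.norm(C[i]-C[i-1]) for i in range(4)])
d=C[2]+C[3]-C[0]-C[1];e=C[0]+C[3]-C[1]-C[2];print("yaw",np.arctan2(d[1],d[0]),np.arctan2(-e[0],e[1]),C.mean(0))
E
```

```text
[ 0.55220889 -0.13850924  0.01986003] 0.00034887711544691834
[ 0.55235614 -0.1382665   0.01418548] 0.00015277957880477494
[232.5, 1.3, 460.1, 248.9] 0.95
[[ 0.50957201 -0.06557151]
 [ 0.488414   -0.19667192]
 [ 0.59604713 -0.20712323]
 [ 0.61485241 -0.0848    ]] [np.float64(0.10702194992950374), np.float64(0.13279676019837872), np.float64(0.10813935912581919), np.float64(0.12376030084329073)]
yaw -0.13850585629524928 -0.1564056602577668 [ 0.55222139 -0.13854166]
```

```bash
python3 - <<'E'
import cv2
a=cv2.imread("pics/w2.png")[85:170,275:380];cv2.imwrite("pics/cz.png",cv2.resize(a,None,fx=6,fy=6,interpolation=cv2.INTER_CUBIC))
E
```

```text
(no output)
```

View pics/cz.png

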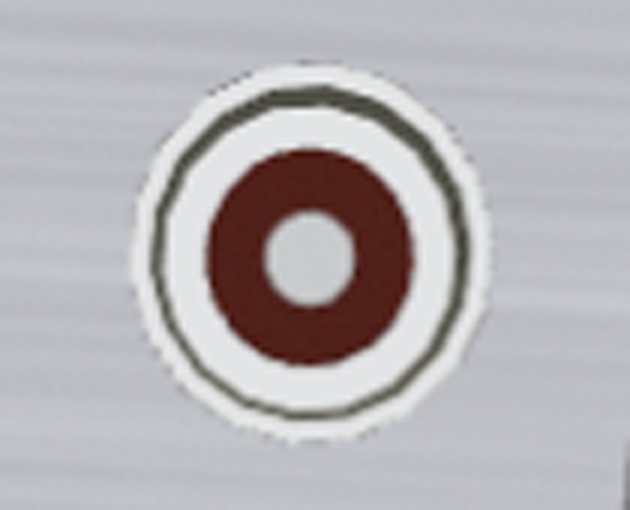

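```bash
cat >> h.py <<'E'
from scipy.optimize import least_squares
def circ(cam,gray,c,r0,r1,angs,z,rad,sgn=0):
    g=cv2.GaussianBlur(gray,(0,0),0.8).astype(np.float32);P=[]
    for a in np.radians(angs):
        r=np.arange(r0,r1,.25);x=(c[0]+r*np.cos(a)).astype(np.float32);y=(c[1]+r*np.sin(a)).astype(np.float32)
        v=cv2.remap(g,x[None],y[None],cv2.INTER_LINEAR)[0];d=np.gradient(v)
        d=np.abs(d) if sgn==0 else d*sgn
        k=d.argmax();P.append((x[k],y[k]))
    W=atz(cam,np.array(P),z)[:,:2]
    f=least_squares(lambda p:np.hypot(*(W-p).T)-rad,W.mean(0),loss="soft_l1",f_scale=.0003)
    return f.x,np.median(np.abs(f.fun)),np.median(f.fun)
E
python3 - <<'E'
from h import *
g=cv2.imread("pics/w2.png").min(2);s=get_state()
print("cup outer",circ("wrist",g,(326.8,127.1),27,35,range(0,360,6),.04,.025,-1))
print("cup inner",circ("wrist",g,(326.7,127.3),24,29,range(0,360,6),.04,.022,1))
zf=s["eef_pos"][2]+.007-.010
print("flange",circ("wrist",g,(323,293),38,52,range(205,336,5),zf,.026),s["eef_pos"])
t=cv2.imread("pics/t0.png").min(2);u=proj("top",[.5528,-.1383,.04])[0];print(u)
print("top cup",circ("top",t,(370,210.5),6,14,range(0,360,10),.04,.0235),atz("top",(370,210.5),.04))
go([.5528,-.1383,.12],-.15)
E
```

```text
cup outer (array([ 0.55253595, -0.13865417]), np.float64(0.0006337818197053487), np.float64(-0.0006337818197053487))
cup inner (array([ 0.55255091, -0.13856672]), np.float64(0.0001314470785195119), np.float64(-8.01757792502425e-05))
flange (array([ 0.46668068, -0.12533529]), np.float64(0.0004748221175596805), np.float64(-8.585737916236291e-05)) [ 0.46516065 -0.12498083  0.16780614]
[370.24115733 210.2947637 ]
top cup (array([ 0.55864895, -0.136739  ]), np.float64(0.004575828191435949), np.float64(-0.004575828191435949)) [[ 0.55231577 -0.13772261  0.04      ]]
to [ 0.5528 -0.1383  0.12  ] tx,ty,tz [0.354 0.015 0.191] twist 0.013 rows 2.4
```

```bash
python3 -c "
from h import *
print(np.round(get_state()['q'],3))
for q in ['lid_press','lid_arm','lid_hinge']:
  print(q,[(x['uv'],x['score']) for x in spot_point(q,'top')[:2]])
go([.5511,-.1382,.12],-.15)"
```

```text
[ 0.147  0.088 -0.487 -0.    -0.996  1.314]
lid_press [([380.1, 144.0], 0.96)]
lid_arm [([385.9, 124.8], 0.62)]
lid_hinge [([369.7, 187.4], 0.89)]
to [ 0.5511 -0.1382  0.12  ] tx,ty,tz [0.348 0.014 0.191] twist 0.013 rows 2.4
```

arm_command --commands '[{"tx": 0.0, "ty": 0.0, "tz": 0.0, "twist": 0.039}, {"tx": 0.0, "ty": 0.0, "tz": 0.0, "twist": 0.078}, {"tx": 0.0, "ty": 0.0, "tz": 0.0, "twist": 0.117}, {"tx": 0.0, "ty": 0.0, "tz": 0.0, "twist": 0.156}, {"tx": 0.0, "ty": 0.0, "tz": 0.0, "twist": 0.195}, {"tx": 0.0, "ty": 0.0, "tz": 0.0, "twist": 0.234}, {"tx": 0.0, "ty": 0.0, "tz": 0.0, "twist": 0.273}, {"tx": 0.0, "ty": 0.0, "tz": 0.0, "twist": 0.312}]'

```text
t: 6.27
eef_pos: [0.4651, -0.1255, 0.1678]
ee_rot: [-3.142, 0.0, -1.097]
force: [-1.5, 0.8, -0.6]
width: 0.0149
gripper_force: 20.0
```

arm_command --commands '[{"tx": 0.0, "ty": 0.0, "tz": 0.0, "twist": 0.039}, {"tx": 0.0, "ty": 0.0, "tz": 0.0, "twist": 0.078}, {"tx": 0.0, "ty": 0.0, "tz": 0.0, "twist": 0.117}, {"tx": 0.0, "ty": 0.0, "tz": 0.0, "twist": 0.156}, {"tx": 0.0, "ty": 0.0, "tz": 0.0, "twist": 0.195}, {"tx": 0.0, "ty": 0.0, "tz": 0.0, "twist": 0.234}, {"tx": 0.0, "ty": 0.0, "tz": 0.0, "twist": 0.273}, {"tx": 0.0, "ty": 0.0, "tz": 0.0, "twist": 0.312}]'

```text
t: 6.93
eef_pos: [0.4651, -0.1254, 0.1678]
ee_rot: [3.142, -0.0, -2.077]
force: [0.3, -0.2, -0.4]
width: 0.0154
gripper_force: 20.0
```

arm_command --commands '[{"tx": 0.0, "ty": 0.0, "tz": 0.0, "twist": 0.039}, {"tx": 0.0, "ty": 0.0, "tz": 0.0, "twist": 0.078}, {"tx": 0.0, "ty": 0.0, "tz": 0.0, "twist": 0.117}, {"tx": 0.0, "ty": 0.0, "tz": 0.0, "twist": 0.156}, {"tx": 0.0, "ty": 0.0, "tz": 0.0, "twist": 0.195}, {"tx": 0.0, "ty": 0.0, "tz": 0.0, "twist": 0.234}, {"tx": 0.0, "ty": 0.0, "tz": 0.0, "twist": 0.273}, {"tx": 0.0, "ty": 0.0, "tz": 0.0, "twist": 0.312}]'

```text
t: 7.6
eef_pos: [0.4651, -0.1254, 0.1678]
ee_rot: [3.142, 0.0, -3.057]
force: [-0.2, 0.2, -0.3]
width: 0.015
gripper_force: 20.0
```

```bash
python3 -c "
from h import *
s=get_state();print(s['t'],s['eef_pos'],s['ee_rot'],s['q'],s['width'])
go([.5540,-.1389,.12],2.99)"
```

```text
7.6 [ 0.46506418 -0.12543563  0.16782522] [ 3.14157851e+00  4.43405984e-05 -3.05696070e+00] [ 1.46081876e-01  8.79485506e-02 -4.87268952e-01 -1.35759900e-05
 -9.95533699e-01 -1.63223886e+00] 0.014979217142357998
to [ 0.554  -0.1389  0.12  ] tx,ty,tz [-0.35  -0.084  0.191] twist 0.075 rows 2.4
```

arm_command --commands '[{"tx": -0.06, "ty": -0.015, "tz": 0.0, "twist": 0.035}, {"tx": -0.13, "ty": -0.03, "tz": 0.0, "twist": 0.075}, {"tx": -0.2, "ty": -0.048, "tz": 0.04, "twist": 0.075}, {"tx": -0.27, "ty": -0.064, "tz": 0.09, "twist": 0.075}, {"tx": -0.32, "ty": -0.076, "tz": 0.13, "twist": 0.075}, {"tx": -0.35, "ty": -0.084, "tz": 0.16, "twist": 0.075}, {"tx": -0.35, "ty": -0.084, "tz": 0.19, "twist": 0.075}, {"tx": -0.35, "ty": -0.084, "tz": 0.19, "twist": 0.075}]'

```text
t: 8.27
eef_pos: [0.5527, -0.1384, 0.1184]
ee_rot: [-3.141, -0.003, 2.996]
force: [-0.9, -0.5, -1.0]
width: 0.0148
gripper_force: 20.0
```

```bash
python3 - <<'E'
from h import *
s=get_state();print(s['t'],s['eef_pos'],s['ee_rot'],s['width'])
save("wrist","w3.png")
print(proj("wrist",[[.5525,-.1386,.04],[s['eef_pos'][0]-.0015,s['eef_pos'][1],s['eef_pos'][2]-.003]]))
E
```

```text
8.2667 [ 0.55274256 -0.1383646   0.11838149] [-3.14132718 -0.00328221  2.99608896] 0.0147585228368554
[[322.54679235 247.94006277]
 [322.81120157 291.25499203]]
```

View pics/w3.png

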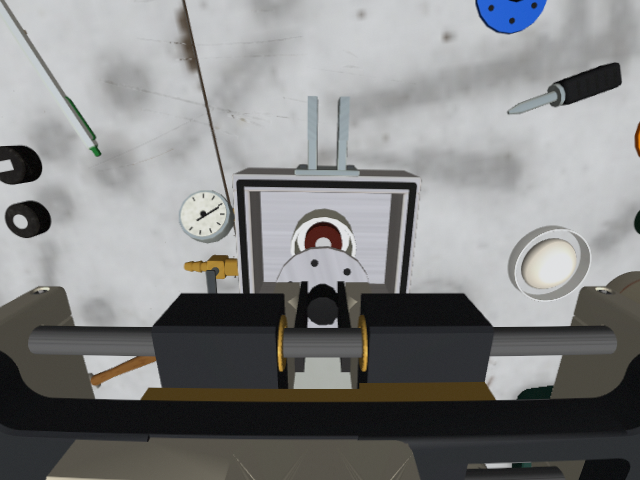

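```bash
python3 - <<'E'
from h import *
g=cv2.imread("pics/w3.png").min(2);s=get_state()
a=circ("wrist",g,(322.5,248),27,37,range(205,336,5),.04,.025,-1);print("cup",a)
z=s["eef_pos"][2]-.003
b=circ("wrist",g,(322.8,291.2),38,52,list(range(205,255,4))+list(range(285,336,4)),z,.026);print("flange",b)
off=b[0]-s["eef_pos"][:2];print("off",off)
go(list((a[0]-off))+[.0475],2.99);go([.554,-.1389,.0475],2.99)
E
```

```text
cup (array([ 0.55330203, -0.13852286]), np.float64(0.00013352815401751483), np.float64(-5.039456008003318e-05))
flange (array([ 0.55171793, -0.13889958]), np.float64(0.0005069355950369191), np.float64(-7.472724773280488e-05))
off [-0.00113985 -0.00046902]
to [ 0.5544 -0.1381  0.0475] tx,ty,tz [-0.007  0.002  0.288] twist 0.002 rows 1.7
to [ 0.554  -0.1389  0.0475] tx,ty,tz [-0.005 -0.001  0.288] twist 0.002 rows 1.7
```

arm_command --commands '[{"tx": -0.006, "ty": 0.0, "tz": 0.06, "twist": 0.0}, {"tx": -0.006, "ty": 0.0, "tz": 0.12, "twist": 0.0}, {"tx": -0.006, "ty": 0.0, "tz": 0.18, "twist": 0.0}, {"tx": -0.006, "ty": 0.0, "tz": 0.22, "twist": 0.0}, {"tx": -0.006, "ty": 0.0, "tz": 0.245, "twist": 0.0}, {"tx": -0.006, "ty": 0.0, "tz": 0.26, "twist": 0.0}, {"tx": -0.006, "ty": 0.0, "tz": 0.27, "twist": 0.0}, {"tx": -0.006, "ty": 0.0, "tz": 0.275, "twist": 0.0}]'

```text
t: 8.98
eef_pos: [0.5558, -0.1386, 0.0521]
ee_rot: [-3.142, 0.001, 2.997]
force: [-1.6, -0.1, 5.0]
width: 0.0152
gripper_force: 20.0
```

arm_command --commands '[{"tx": 0.0, "ty": 0.0, "tz": 0.004, "twist": 0.0}, {"tx": 0.0, "ty": 0.0, "tz": 0.008, "twist": 0.0}, {"tx": 0.0, "ty": 0.0, "tz": 0.012, "twist": 0.0}, {"tx": 0.0, "ty": 0.0, "tz": 0.014, "twist": 0.0}, {"tx": 0.0, "ty": 0.0, "tz": 0.014, "twist": 0.0}, {"tx": 0.0, "ty": 0.0, "tz": 0.014, "twist": 0.0}, {"tx": 0.0, "ty": 0.0, "tz": 0.014, "twist": 0.0}, {"tx": 0.0, "ty": 0.0, "tz": 0.014, "twist": 0.0}]'

```text
t: 9.65
eef_pos: [0.5564, -0.1388, 0.051]
ee_rot: [-3.141, 0.002, 2.998]
force: [-8.0, 2.4, 21.1]
width: 0.0152
gripper_force: 20.0
```

arm_command --commands '[{"tx": 0.0, "ty": 0.0, "tz": -0.015, "twist": 0.0}, {"tx": 0.0, "ty": 0.0, "tz": -0.03, "twist": 0.0}, {"tx": 0.0, "ty": 0.0, "tz": -0.06, "twist": 0.0}, {"tx": 0.0, "ty": 0.0, "tz": -0.12, "twist": 0.0}, {"tx": 0.0, "ty": 0.0, "tz": -0.18, "twist": 0.0}, {"tx": 0.0, "ty": 0.0, "tz": -0.2, "twist": 0.0}, {"tx": 0.0, "ty": 0.0, "tz": -0.2, "twist": 0.0}, {"tx": 0.0, "ty": 0.0, "tz": -0.2, "twist": 0.0}]'

```text
t: 10.32
eef_pos: [0.5556, -0.1385, 0.098]
ee_rot: [3.141, 0.0, 2.997]
force: [0.7, 0.6, -1.4]
width: 0.0148
gripper_force: 20.0
```

```bash
cat > m.py <<'E'
from h import *
import sys
s=get_state();print(s['t'],s['eef_pos'],s['ee_rot'],s['width'],s['force'])
save("wrist",sys.argv[1]);g=cv2.imread("pics/"+sys.argv[1]).min(2)
z=s["eef_pos"][2]-.003
for k in range(2):
    u=proj("wrist",[.5525,-.1386,.04])[0]
    a=circ("wrist",g,u,27,37,range(205,336,5),.04,.025,-1)
print("cup",a)
u=proj("wrist",[s['eef_pos'][0]-.0012,s['eef_pos'][1],z])[0]
b=circ("wrist",g,u,38,52,list(range(205,255,4))+list(range(285,336,4)),z,.026);print("flange",b)
off=b[0]-s["eef_pos"][:2];print("off",off)
go(list((a[0]-off))+[.0475],2.99)
E
python3 m.py w4.png
```

```text
10.3167 [ 0.55556243 -0.13854829  0.09797347] [3.14125836e+00 3.73369831e-04 2.99651764e+00] 0.014750723750073389 [ 0.687282    0.56992764 -1.39419051]
cup (array([ 0.55220554, -0.13838589]), np.float64(0.00015041514161860323), np.float64(-3.0282233288738553e-05))
flange (array([ 0.55396817, -0.13907006]), np.float64(0.0003163236504861739), np.float64(-1.9194325194257095e-05))
off [-0.00159426 -0.00052177]
to [ 0.5538 -0.1379  0.0475] tx,ty,tz [0.006 0.002 0.2  ] twist 0.002 rows 1.2
```

View pics/w4.png

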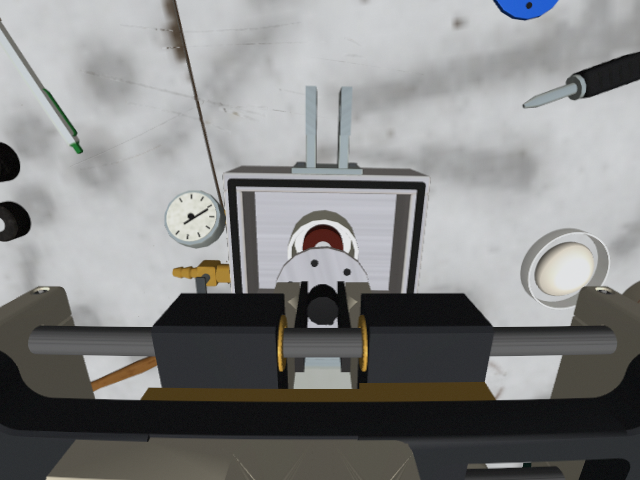

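The cup hasn't moved, and the cover was 1.8 mm too far back. Shift and retry.

arm_command --commands '[{"tx": 0.008, "ty": 0.002, "tz": 0.05, "twist": 0.0}, {"tx": 0.008, "ty": 0.002, "tz": 0.1, "twist": 0.0}, {"tx": 0.008, "ty": 0.002, "tz": 0.13, "twist": 0.0}, {"tx": 0.008, "ty": 0.002, "tz": 0.15, "twist": 0.0}, {"tx": 0.008, "ty": 0.002, "tz": 0.165, "twist": 0.0}, {"tx": 0.008, "ty": 0.002, "tz": 0.18, "twist": 0.0}, {"tx": 0.008, "ty": 0.002, "tz": 0.19, "twist": 0.0}, {"tx": 0.008, "ty": 0.002, "tz": 0.198, "twist": 0.0}]'

```text
t: 11.03
eef_pos: [0.5539, -0.1379, 0.0485]
ee_rot: [3.142, 0.0, 2.997]
force: [0.0, -0.6, 4.4]
width: 0.0153
gripper_force: 20.0
```

```bash
python3 m.py w5.png
```

```text
11.0333 [ 0.55391636 -0.13786119  0.0484955 ] [3.14158738e+00 3.34404430e-04 2.99678035e+00] 0.015348044464954974 [ 0.04210471 -0.57301403  4.44208973]
cup (array([ 0.55960671, -0.14006871]), np.float64(0.0020358328899122285), np.float64(-0.00013876866640688892))
flange (array([ 0.55339674, -0.13824753]), np.float64(0.00012544227235356843), np.float64(-2.10685701741882e-05))
off [-0.00051962 -0.00038634]
to [ 0.5601 -0.1397  0.0475] tx,ty,tz [-0.025 -0.004  0.004] twist 0.002 rows 0.2
```

arm_command --commands '[{"tx": 0.0, "ty": 0.0, "tz": 0.003, "twist": 0.0}, {"tx": 0.0, "ty": 0.0, "tz": 0.006, "twist": 0.0}, {"tx": 0.0, "ty": 0.0, "tz": 0.008, "twist": 0.0}, {"tx": 0.0, "ty": 0.0, "tz": 0.008, "twist": 0.0}, {"tx": 0.0, "ty": 0.0, "tz": 0.008, "twist": 0.0}, {"tx": 0.0, "ty": 0.0, "tz": 0.008, "twist": 0.0}, {"tx": 0.0, "ty": 0.0, "tz": 0.008, "twist": 0.0}, {"tx": 0.0, "ty": 0.0, "tz": 0.008, "twist": 0.0}]'

```text
t: 11.75
eef_pos: [0.5542, -0.1379, 0.0484]
ee_rot: [-3.142, 0.002, 2.997]
force: [-4.0, 1.4, 12.9]
width: 0.0152
gripper_force: 20.0
```

```bash
python3 - <<'E'
import cv2
from h import *
a=save("wrist","w6.png")[160:360,200:460,::-1];cv2.imwrite("pics/w6c.png",cv2.resize(a,None,fx=3,fy=3,interpolation=cv2.INTER_CUBIC))
E
```

```text
(no output)
```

View pics/w6c.png

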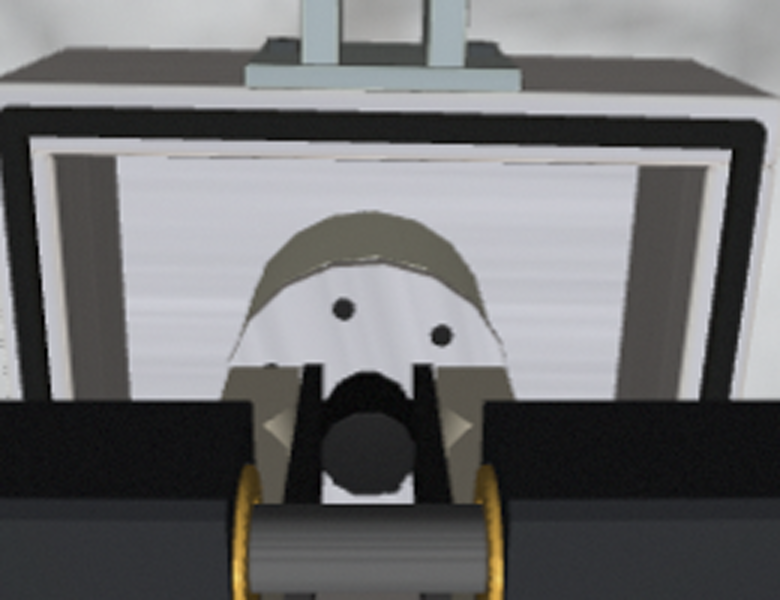

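The flange lies flush on the cup's rim. Release and rise.

arm_command --commands '[{"tx": 0.0, "ty": 0.0, "tz": -0.008, "twist": 0.0}, {"tx": 0.0, "ty": 0.0, "tz": -0.008, "twist": 0.0}, {"tx": 0.0, "ty": 0.0, "tz": -0.008, "twist": 0.0}, {"tx": 0.0, "ty": 0.0, "tz": -0.008, "twist": 0.0}, {"tx": 0.0, "ty": 0.0, "tz": -0.008, "twist": 0.0}, {"tx": 0.0, "ty": 0.0, "tz": -0.008, "twist": 0.0}, {"tx": 0.0, "ty": 0.0, "tz": -0.008, "twist": 0.0}, {"tx": 0.0, "ty": 0.0, "tz": -0.008, "twist": 0.0}]' --claw 0.38

```text
t: 12.47
eef_pos: [0.5536, -0.1379, 0.0484]
ee_rot: [-3.142, -0.0, 2.997]
force: [0.5, 0.2, -0.9]
width: 0.0334
gripper_force: 0.0
```

arm_command --commands '[{"tx": 0.0, "ty": 0.0, "tz": -0.05, "twist": 0.0}, {"tx": 0.0, "ty": 0.0, "tz": -0.12, "twist": 0.0}, {"tx": 0.05, "ty": 0.0, "tz": -0.25, "twist": 0.0}, {"tx": 0.12, "ty": 0.0, "tz": -0.4, "twist": 0.0}, {"tx": 0.2, "ty": 0.0, "tz": -0.55, "twist": 0.0}, {"tx": 0.28, "ty": 0.0, "tz": -0.69, "twist": 0.0}, {"tx": 0.3, "ty": 0.0, "tz": -0.8, "twist": 0.0}, {"tx": 0.3, "ty": 0.0, "tz": -0.8, "twist": 0.0}]'

```text
t: 13.13
eef_pos: [0.481, -0.1273, 0.2553]
ee_rot: [3.14, 0.011, 2.998]
force: [1.4, -0.1, 0.8]
width: 0.0333
gripper_force: 0.0
```

```bash
python3 - <<'E'
from h import *
s=get_state();print(s['t'],s['eef_pos'],s['ee_rot'],s['width'],s['force'])
for c in ["wrist","top","scene"]: save(c,c[0]+"7.png")
for q,z in [("cover_knob",.054),("lug_hole",.042),("lid_hinge",.052),("lid_arm",.18),("lid_press",.14),("pin_grip",.009),("pin_mid",.009)]:
    for c in ["wrist","top","scene"]:
        for x in spot_point(q,c)[:4]: print(q,c,np.round(x["uv"]),round(x["score"],2),np.round(atz(c,x["uv"],z)[0],4))
w=cv2.imread("pics/w7.png");t=cv2.imread("pics/t7.png")
a=cv2.resize(t[90:290,310:470],(480,600),interpolation=cv2.INTER_CUBIC)
b=cv2.resize(w[120:420,200:440],(320,400));o=np.zeros((600,800,3),np.uint8);o[:,:480]=a;o[:400,480:]=b;cv2.imwrite("pics/c7.png",o)
E
```

```text
13.1333 [ 0.48103836 -0.12727883  0.2553494 ] [3.14046138 0.01056696 2.99774786] 0.03334173913342985 [ 1.38841048 -0.13876563  0.80194226]
cover_knob wrist [444. 108.] 0.85 [0.3898 0.0087 0.054 ]
cover_knob wrist [551. 192.] 0.62 [0.4903 0.1221 0.054 ]
cover_knob wrist [325. 271.] 0.6 [ 0.5467 -0.1336  0.054 ]
cover_knob top [299. 281.] 0.59 [0.3899 0.0266 0.054 ]
cover_knob scene [403. 264.] 0.88 [ 0.5486 -0.1442  0.054 ]
cover_knob scene [301. 294.] 0.7 [0.3637 0.0063 0.054 ]
cover_knob scene [276. 248.] 0.52 [0.4679 0.1263 0.054 ]
lug_hole wrist [328. 190.] 0.87 [ 0.4565 -0.1183  0.042 ]
lug_hole top [364. 251.] 0.98 [ 0.4578 -0.1207  0.042 ]
lug_hole scene [376. 288.] 0.91 [ 0.4616 -0.1172  0.042 ]
lid_hinge wrist [324. 314.] 0.85 [ 0.6032 -0.1434  0.052 ]
lid_arm scene [439. 183.] 0.66 [ 0.7001 -0.1587  0.18  ]
lid_press scene [432. 203.] 0.87 [ 0.6758 -0.1563  0.14  ]
pin_grip wrist [485. 162.] 0.69 [0.456  0.0707 0.009 ]
pin_grip scene [295. 270.] 0.71 [0.4657 0.0784 0.009 ]
pin_mid wrist [457. 173.] 0.9 [0.4643 0.0374 0.009 ]
pin_mid scene [313. 272.] 0.79 [0.4772 0.0393 0.009 ]
pin_mid scene [401. 268.] 0.67 [ 0.5848 -0.1297  0.009 ]
```

View pics/c7.png

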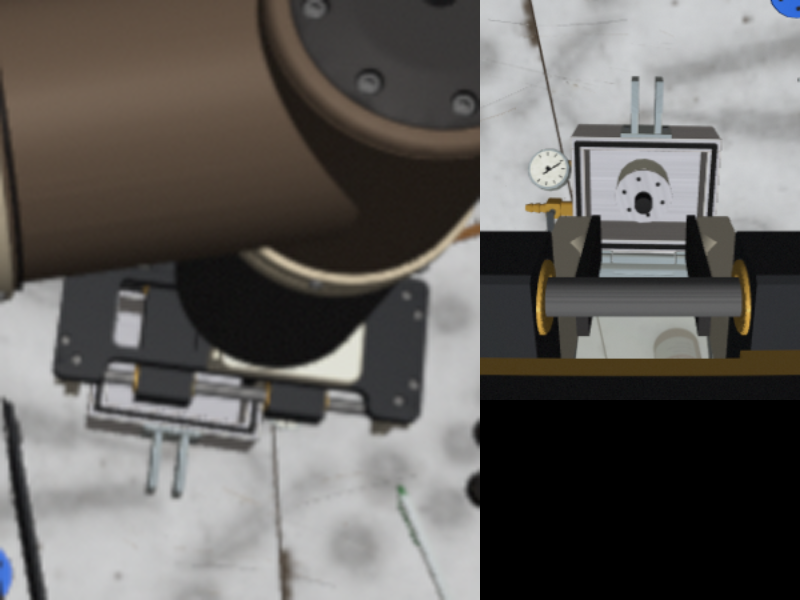

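The cover sits level on the cup, with the holes all round visible. Next I refine the lid and lug geometry from pictures already taken.

```bash
python3 - <<'E'
from h import *
def T(a,b): print(a,b,*[np.round(x,4) for x in tri([("top",(160+a[0]/2.5,90+a[1]/2.5)),("scene",(190+b[0]/2.5,150+b[1]/2.5))])])
T((570,75),(617,72))   # arm end
T((485,115),(540,105)) # lid TL
T((633,130),(668,150)) # lid TR
p=lambda a,l,n:np.array([.6115+.989*(-np.cos(a)*l+np.sin(a)*n),-.147-.149*(-np.cos(a)*l+np.sin(a)*n),.052+np.sin(a)*l+np.cos(a)*n])
for a in (1.7,1.8,1.9,1.95):
    for l,n in [(.169,.024),(.169,.015),(.116,.024),(.105,.024),(.152,.024),(.152,-.033)]:
        q=p(a,l,n);print(a,l,n,np.round(q,3),np.round(proj("top",q)[0]),np.round(proj("scene",q)[0]))
s=get_state();M=R.from_euler("xyz",s["ee_rot"]).as_matrix();E=np.array(calibration("wrist")["extrinsics"])
np.savez("he.npz",p=M.T@(E[:3,3]-s["eef_pos"]),R=M.T@E[:3,:3])
E
```

```text
(570, 75) (617, 72) [ 0.6985 -0.1574  0.1926] [0.0058 0.0058]
(485, 115) (540, 105) [ 0.6882 -0.093   0.1428] [0.004 0.004]
(633, 130) (668, 150) [ 0.6707 -0.2182  0.1462] [0.0049 0.0049]
1.7 0.169 0.024 [ 0.657 -0.154  0.216] [387. 135.] [433. 177.]
1.7 0.169 0.015 [ 0.648 -0.152  0.218] [386. 139.] [431. 179.]
1.7 0.116 0.024 [ 0.65  -0.153  0.164] [382. 149.] [428. 199.]
1.7 0.105 0.024 [ 0.648 -0.153  0.153] [382. 152.] [428. 204.]
1.7 0.152 0.024 [ 0.654 -0.153  0.2  ] [385. 140.] [432. 185.]
1.7 0.152 -0.033 [ 0.599 -0.145  0.207] [383. 165.] [419. 194.]
1.8 0.169 0.024 [ 0.673 -0.156  0.211] [387. 129.] [436. 176.]
1.8 0.169 0.015 [ 0.664 -0.155  0.213] [387. 133.] [434. 177.]
1.8 0.116 0.024 [ 0.661 -0.154  0.16 ] [383. 145.] [431. 199.]
1.8 0.105 0.024 [ 0.658 -0.154  0.149] [382. 149.] [429. 203.]
1.8 0.152 0.024 [ 0.669 -0.156  0.195] [386. 135.] [434. 184.]
1.8 0.152 -0.033 [ 0.614 -0.147  0.208] [384. 157.] [423. 190.]
1.9 0.169 0.024 [ 0.688 -0.159  0.204] [387. 124.] [439. 176.]
1.9 0.169 0.015 [ 0.68  -0.157  0.207] [387. 127.] [437. 176.]
1.9 0.116 0.024 [ 0.671 -0.156  0.154] [383. 142.] [432. 199.]
1.9 0.105 0.024 [ 0.668 -0.155  0.144] [382. 145.] [431. 203.]
1.9 0.152 0.024 [ 0.683 -0.158  0.188] [386. 130.] [437. 183.]
1.9 0.152 -0.033 [ 0.629 -0.15   0.207] [385. 150.] [426. 187.]
1.95 0.169 0.024 [ 0.695 -0.16   0.2  ] [387. 121.] [440. 176.]
1.95 0.169 0.015 [ 0.687 -0.158  0.203] [387. 124.] [439. 176.]
1.95 0.116 0.024 [ 0.676 -0.157  0.151] [383. 140.] [433. 199.]
1.95 0.105 0.024 [ 0.672 -0.156  0.141] [382. 144.] [432. 203.]
1.95 0.152 0.024 [ 0.689 -0.159  0.184] [386. 128.] [438. 183.]
1.95 0.152 -0.033 [ 0.637 -0.151  0.205] [385. 147.] [428. 186.]
```

```bash
python3 - <<'E'
from h import *
def T(n,a,b): print(n,*[np.round(x,4) for x in tri([("top",(160+a[0]/2.5,90+a[1]/2.5)),("scene",(190+b[0]/2.5,150+b[1]/2.5))])])
T("brown",(513,65),(598,110)); T("blue",(413,3),(540,22)); T("green",(600,3),(715,90)); T("whitecup",(515,15),(645,85))
go([.660,-.154,.245],2.99)
E
```

```text
brown [ 0.7556 -0.1266  0.107 ] [0.0009 0.0009]
blue [ 0.7941 -0.0411  0.1571] [0.006 0.006]
green [ 0.8147 -0.2133  0.1193] [0.0065 0.0065]
whitecup [ 0.8167 -0.142   0.1009] [0.0111 0.0111]
to [ 0.66  -0.154  0.245] tx,ty,tz [-0.73  -0.003  0.014] twist 0.002 rows 4.4
```

arm_command --commands '[{"tx": -0.12, "ty": -0.0, "tz": 0.0, "twist": 0.0}, {"tx": -0.27, "ty": -0.002, "tz": 0.0, "twist": 0.0}, {"tx": -0.42, "ty": -0.004, "tz": 0.0, "twist": 0.0}, {"tx": -0.57, "ty": -0.006, "tz": 0.01, "twist": 0.0}, {"tx": -0.7, "ty": -0.008, "tz": 0.02, "twist": 0.0}, {"tx": -0.78, "ty": -0.008, "tz": 0.03, "twist": 0.0}, {"tx": -0.81, "ty": -0.008, "tz": 0.03, "twist": 0.0}, {"tx": -0.81, "ty": -0.008, "tz": 0.03, "twist": 0.0}]' --claw 0.65 --grip_force 8

```text
t: 15.0
eef_pos: [0.6805, -0.1585, 0.2392]
ee_rot: [-3.141, -0.002, 2.996]
force: [0.2, -0.4, 0.4]
width: 0.057
gripper_force: 0.0
```

```bash
python3 - <<'E'
from h import *
s=get_state();print(s['t'],s['eef_pos'],s['ee_rot'],s['width'],s['force'],s['q'])
save("wrist","w8.png")
q=spot_point("lid_arm","wrist");print([(x["uv"],x["score"]) for x in q],[x["rect"] for x in boxes_of("lid_arm","wrist")])
for r in (.152,.169):
  for n in (.024,.015): print(proj("wrist",[.6115+.989*(.351*r+.936*n),-.147-.149*(.351*r+.936*n),.052+.936*r-.351*n]))
go([.682,-.1578,.168],2.99)
E
```

```text
15.0 [ 0.68054093 -0.15845826  0.2391545 ] [-3.14108154e+00 -2.32524806e-03  2.99644421e+00] 0.056995730266178726 [ 0.20076993 -0.3587882   0.37509798] [ 4.93251379e-02  3.92396832e-01  9.12950636e-02  5.45437953e-05
 -1.27207475e+00 -1.76528542e+00]
[([322.3, 275.5], 0.93)] [[236.2, 149.4, 407.6, 294.7]]
[[324.24820462 269.76972595]]
[[324.36575217 260.1277932 ]]
[[324.33934248 287.6504672 ]]
[[324.46692196 277.88446248]]
to [ 0.682  -0.1578  0.168 ] tx,ty,tz [-0.012  0.003  0.293] twist 0.002 rows 1.8
```

View pics/w8.png

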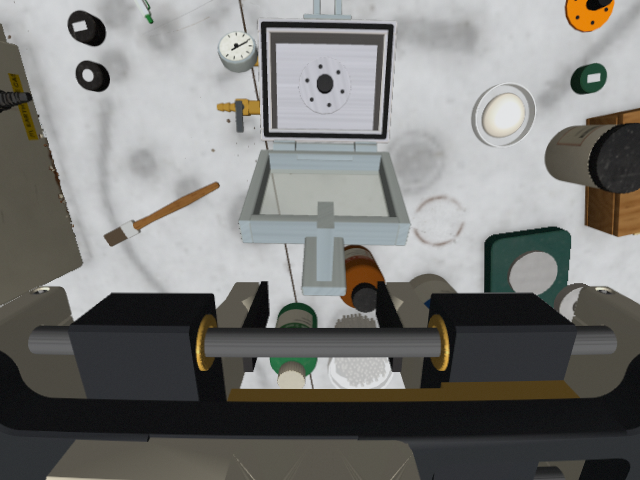

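The arm is centred between the open fingers, at about (323,265) to (323,294), and the cover is seated. This was my tenth and last view, so I work from numbers now. Straddle the arm.

arm_command --commands '[{"tx": -0.02, "ty": 0.0, "tz": 0.05, "twist": 0.0}, {"tx": -0.02, "ty": 0.0, "tz": 0.11, "twist": 0.0}, {"tx": -0.02, "ty": 0.0, "tz": 0.17, "twist": 0.0}, {"tx": -0.02, "ty": 0.0, "tz": 0.22, "twist": 0.0}, {"tx": -0.02, "ty": 0.0, "tz": 0.26, "twist": 0.0}, {"tx": -0.02, "ty": 0.0, "tz": 0.28, "twist": 0.0}, {"tx": -0.02, "ty": 0.0, "tz": 0.28, "twist": 0.0}, {"tx": -0.02, "ty": 0.0, "tz": 0.28, "twist": 0.0}]'

```text
t: 15.82
eef_pos: [0.6846, -0.159, 0.1714]
ee_rot: [-3.141, 0.0, 2.997]
force: [0.1, 0.7, 0.5]
width: 0.0569
gripper_force: 0.0
```

arm_command --commands '[{"tx": 0.0, "ty": 0.0, "tz": 0.0, "twist": 0.0}, {"tx": 0.0, "ty": 0.0, "tz": 0.0, "twist": 0.0}, {"tx": 0.0, "ty": 0.0, "tz": 0.0, "twist": 0.0}, {"tx": 0.0, "ty": 0.0, "tz": 0.0, "twist": 0.0}, {"tx": 0.0, "ty": 0.0, "tz": 0.0, "twist": 0.0}, {"tx": 0.0, "ty": 0.0, "tz": 0.0, "twist": 0.0}, {"tx": 0.0, "ty": 0.0, "tz": 0.0, "twist": 0.0}, {"tx": 0.0, "ty": 0.0, "tz": 0.0, "twist": 0.0}]' --claw 0.0

```text
t: 16.48
eef_pos: [0.6848, -0.1588, 0.1713]
ee_rot: [3.141, 0.001, 2.997]
force: [0.1, 2.0, 2.3]
width: 0.0298
gripper_force: 8.0
```

arm_command --commands '[{"tx": 0.094, "ty": 0.0, "tz": -0.042, "twist": 0.0}, {"tx": 0.185, "ty": 0.0, "tz": -0.066, "twist": 0.0}, {"tx": 0.279, "ty": 0.0, "tz": -0.076, "twist": 0.0}, {"tx": 0.373, "ty": 0.0, "tz": -0.072, "twist": 0.0}, {"tx": 0.465, "ty": 0.0, "tz": -0.053, "twist": 0.0}, {"tx": 0.554, "ty": 0.0, "tz": -0.021, "twist": 0.0}, {"tx": 0.636, "ty": 0.0, "tz": 0.024, "twist": 0.0}, {"tx": 0.712, "ty": 0.0, "tz": 0.08, "twist": 0.0}]'

```text
t: 17.15
eef_pos: [0.5077, -0.133, 0.1527]
ee_rot: [3.141, 0.003, 2.997]
force: [-3.7, 5.0, 6.8]
width: 0.0298
gripper_force: 8.0
```

```bash
python3 - <<'E'
from h import *
s=get_state();print(s['t'],s['eef_pos'],s['width'],s['gripper_force'],s['force'])
save("wrist","w9.png");save("scene","s9.png")
for q in ["lid_arm","lid_press"]:
  for c in ["wrist","scene"]:print(q,c,[(x["uv"],round(x["score"],2)) for x in spot_point(q,c)[:2]])
for a in (1.9,1.3,1.0,.7,.5):
  for l in (.152,.105):
    h=-np.cos(a)*l+np.sin(a)*.024;q=[.6115+.989*h,-.147-.149*h,.052+np.sin(a)*l+np.cos(a)*.024];print(a,l,np.round(q,3),np.round(proj("wrist",q)[0]),np.round(proj("scene",q)[0]))
E
```

```text
17.15 [ 0.50766297 -0.1330073   0.15265987] 0.029778875146275266 8.01531806588173 [-3.67442541  5.02844409  6.75134635]
lid_arm wrist [([330.2, 359.3], 0.62)]
lid_arm scene [([396.0, 225.2], 0.71), ([503.3, 335.2], 0.23)]
lid_press wrist [([328.8, 364.8], 0.97)]
lid_press scene [([403.4, 227.3], 0.86)]
1.9 0.152 [ 0.683 -0.158  0.188] [324. 584.] [437. 183.]
1.9 0.105 [ 0.668 -0.155  0.144] [324. 495.] [431. 203.]
1.3 0.152 [ 0.594 -0.144  0.205] [326. 518.] [418. 195.]
1.3 0.105 [ 0.607 -0.146  0.16 ] [325. 452.] [419. 210.]
1.0 0.152 [ 0.55  -0.138  0.193] [327. 426.] [407. 210.]
1.0 0.105 [ 0.575 -0.142  0.153] [325. 403.] [411. 220.]
0.7 0.152 [ 0.512 -0.132  0.168] [327. 323.] [396. 229.]
0.7 0.105 [ 0.547 -0.137  0.138] [326. 347.] [404. 232.]
0.5 0.152 [ 0.491 -0.129  0.146] [327. 265.] [390. 243.]
0.5 0.105 [ 0.532 -0.135  0.123] [326. 312.] [399. 242.]
```

The lid is at about 0.73 rad, as planned. Release and let it fall.

arm_command --commands '[{"tx": 0.0, "ty": 0.0, "tz": 0.0, "twist": 0.0}, {"tx": 0.0, "ty": 0.0, "tz": 0.0, "twist": 0.0}, {"tx": 0.0, "ty": 0.0, "tz": 0.0, "twist": 0.0}, {"tx": 0.0, "ty": 0.0, "tz": 0.0, "twist": 0.0}, {"tx": 0.0, "ty": 0.0, "tz": 0.0, "twist": 0.0}, {"tx": 0.0, "ty": 0.0, "tz": 0.0, "twist": 0.0}, {"tx": 0.0, "ty": 0.0, "tz": -0.04, "twist": 0.0}, {"tx": 0.0, "ty": 0.0, "tz": -0.08, "twist": 0.0}]' --claw 0.6

```text
t: 18.12
eef_pos: [0.5081, -0.1334, 0.1714]
ee_rot: [-3.141, -0.001, 2.997]
force: [0.2, 0.6, 0.9]
width: 0.0528
gripper_force: 0.0
```

```bash
python3 - <<'E'
from h import *
s=get_state();print(s['t'],s['eef_pos'],s['ee_rot'],s['q'],s['width'],s['force'])
save("wrist","w10.png");save("scene","s10.png")
for q in ["lid_arm","lid_press"]:
  for c in ["wrist","scene"]:print(q,c,[(x["uv"],round(x["score"],2)) for x in spot_point(q,c)[:2]])
for a in (.4,.2,0):
  for l in (.152,.105):
    h=-np.cos(a)*l+np.sin(a)*.024;q=[.6115+.989*h,-.147-.149*h,.052+.002+np.sin(a)*l+np.cos(a)*.024];print(a,l,np.round(q,3),np.round(proj("wrist",q)[0]),np.round(proj("scene",q)[0]))
for q in ["pin_grip","pin_mid"]:
  for c in ["wrist","scene"]:
    for x in spot_point(q,c)[:2]: print(q,c,np.round(x["uv"],1),round(x["score"],2),np.round(atz(c,x["uv"],.009)[0],4))
E
```

```text
18.1167 [ 0.50805918 -0.13341845  0.17144219] [-3.14108716e+00 -1.29482576e-03  2.99667235e+00] [ 1.17090142e-01  1.58472438e-01 -3.94288608e-01  1.79448172e-04
 -1.01941686e+00 -1.83290056e+00] 0.052838176865598455 [0.22767757 0.62718863 0.88851759]
lid_arm wrist [([329.9, 199.8], 0.81), ([90.5, 244.9], 0.48)]
lid_arm scene [([378.1, 274.3], 0.95)]
lid_press wrist [([327.9, 254.1], 0.84), ([84.8, 201.7], 0.15)]
lid_press scene [([389.8, 261.1], 0.56)]
0.4 0.152 [ 0.482 -0.128  0.135] [326. 231.] [387. 249.]
0.4 0.105 [ 0.525 -0.134  0.117] [325. 283.] [397. 246.]
0.2 0.152 [ 0.469 -0.126  0.108] [326. 200.] [383. 263.]
0.2 0.105 [ 0.514 -0.132  0.098] [325. 259.] [394. 255.]
0 0.152 [ 0.461 -0.124  0.078] [325. 182.] [380. 276.]
0 0.105 [ 0.508 -0.131  0.078] [325. 241.] [391. 264.]
pin_grip wrist [535.3 143.2] 0.79 [0.462  0.0761 0.009 ]
pin_grip scene [293.1 269.5] 0.76 [0.465  0.0826 0.009 ]
pin_grip scene [327.9 239.2] 0.51 [0.5997 0.0627 0.009 ]
pin_mid wrist [496.  157.5] 0.89 [0.4702 0.0385 0.009 ]
pin_mid wrist [598.2  23.7] 0.45 [0.3668 0.1295 0.009 ]
pin_mid scene [313.7 278.3] 0.66 [0.4606 0.028  0.009 ]
pin_mid scene [410.  247.7] 0.42 [ 0.6616 -0.1231  0.009 ]
```

arm_command --commands '[{"tx": 0.04, "ty": 0.1, "tz": 0.0, "twist": -0.038}, {"tx": 0.08, "ty": 0.22, "tz": 0.0, "twist": -0.076}, {"tx": 0.12, "ty": 0.34, "tz": 0.0, "twist": -0.115}, {"tx": 0.17, "ty": 0.46, "tz": 0.0, "twist": -0.154}, {"tx": 0.22, "ty": 0.58, "tz": 0.02, "twist": -0.193}, {"tx": 0.26, "ty": 0.7, "tz": 0.04, "twist": -0.232}, {"tx": 0.29, "ty": 0.77, "tz": 0.06, "twist": -0.271}, {"tx": 0.303, "ty": 0.803, "tz": 0.08, "twist": -0.31}]' --claw 0.5 --grip_force 25

```text
t: 19.28
eef_pos: [0.4619, 0.0785, 0.151]
ee_rot: [-3.142, 0.001, -2.304]
force: [1.0, -0.5, 0.7]
width: 0.0438
gripper_force: 0.0
```

arm_command --commands '[{"tx": 0.0, "ty": 0.0, "tz": 0.0, "twist": -0.039}, {"tx": 0.0, "ty": 0.0, "tz": 0.0, "twist": -0.078}, {"tx": 0.0, "ty": 0.0, "tz": 0.0, "twist": -0.117}, {"tx": 0.0, "ty": 0.0, "tz": 0.0, "twist": -0.156}, {"tx": 0.0, "ty": 0.0, "tz": 0.0, "twist": -0.195}, {"tx": 0.0, "ty": 0.0, "tz": 0.0, "twist": -0.234}, {"tx": 0.0, "ty": 0.0, "tz": 0.0, "twist": -0.27}, {"tx": 0.0, "ty": 0.0, "tz": 0.0, "twist": -0.3}]'

```text
t: 19.95
eef_pos: [0.4623, 0.0763, 0.1509]
ee_rot: [3.141, -0.0, -1.364]
force: [0.2, -0.8, -0.0]
width: 0.044
gripper_force: 0.0
```

```bash
python3 - <<'E'
from h import *
s=get_state();print(s['t'],s['eef_pos'],s['ee_rot'],s['q'],s['width'])
im=save("wrist","w11.png");save("scene","s11.png")
for q in ["lid_arm","lid_press","lug_hole"]: print(q,[(x["uv"],round(x["score"],2)) for x in spot_point(q,"scene")[:2]])
for q in ["pin_grip","pin_mid"]:
    for x in spot_point(q,"wrist")[:2]: print(q,np.round(x["uv"],1),round(x["score"],2),np.round(atz("wrist",x["uv"],.009)[0],4))
for x in regions_of("pin_grip","wrist")[:2]:
    m=x["region"];v,u=np.nonzero(m);W=atz("wrist",np.c_[u,v],.009)[:,:2];g=im[m].mean(1)
    c=W.mean(0);a=np.linalg.svd(W-c,full_matrices=False)[2][0];t=(W-c)@a;n=(W-c)@[-a[1],a[0]]
    print(x["rect"],x["score"],m.sum(),"axis",a,"ends",c+a*t.min(),c+a*t.max())
    d=g<70;print("dark handle c",W[d].mean(0),"bright",W[~d].mean(0),d.sum())
    r=cv2.minAreaRect((W[d]*1e4).astype(np.float32));print(r)
E
```

```text
19.95 [0.46231314 0.07629862 0.15089573] [ 3.14129489e+00 -1.15537060e-04 -1.36416615e+00] [ 5.85283058e-01  8.37279112e-02 -5.36238636e-01 -3.34062742e-06
 -9.51149157e-01 -3.78650955e-01] 0.04400207303518816
lid_arm [([380.7, 273.2], 0.61)]
lid_press [([390.7, 260.2], 0.88)]
lug_hole [([375.6, 286.2], 0.68)]
pin_grip [320.7 227.8] 0.86 [0.4635 0.0773 0.009 ]
pin_mid [321.3 186.9] 0.94 [0.4706 0.0395 0.009 ]
[312.5, 156.4, 334.8, 250.8] 0.85 1334 axis [-0.204185    0.97893232] ends [0.47382155 0.01588674] [0.45659204 0.09849089]
dark handle c [0.46153256 0.07715606] bright [0.46740001 0.04270057] 838
((4617.7431640625, 771.0855102539062), (176.32583618164062, 440.0866394042969), 11.947699546813965)
[208.3, 0.0, 315.9, 34.7] 0.58 1970 axis [-0.99891984 -0.0464666 ] ends [ 0.58566021 -0.08694709] [ 0.50536502 -0.09068217]
dark handle c [ 0.52818103 -0.08622891] bright [ 0.53654689 -0.09035774] 491
((5435.349609375, -835.94677734375), (811.1968994140625, 248.8089141845703), 10.902009963989258)
```

arm_command --commands '[{"tx": 0.0, "ty": 0.001, "tz": 0.1, "twist": 0.0}, {"tx": 0.0, "ty": 0.001, "tz": 0.22, "twist": 0.0}, {"tx": 0.0, "ty": 0.001, "tz": 0.34, "twist": 0.0}, {"tx": 0.0, "ty": 0.001, "tz": 0.44, "twist": 0.0}, {"tx": 0.0, "ty": 0.001, "tz": 0.52, "twist": 0.0}, {"tx": 0.0, "ty": 0.001, "tz": 0.56, "twist": 0.0}, {"tx": 0.0, "ty": 0.001, "tz": 0.585, "twist": 0.0}, {"tx": 0.0, "ty": 0.001, "tz": 0.585, "twist": 0.0}]'

```text
t: 21.02
eef_pos: [0.4615, 0.0759, 0.0037]
ee_rot: [3.139, -0.001, -1.371]
force: [-0.1, 0.0, -0.4]
width: 0.0434
gripper_force: 0.0
```

arm_command --commands '[{"tx": 0.0, "ty": 0.0, "tz": 0.0, "twist": 0.0}, {"tx": 0.0, "ty": 0.0, "tz": 0.0, "twist": 0.0}, {"tx": 0.0, "ty": 0.0, "tz": 0.0, "twist": 0.0}, {"tx": 0.0, "ty": 0.0, "tz": 0.0, "twist": 0.0}, {"tx": 0.0, "ty": 0.0, "tz": 0.0, "twist": 0.0}, {"tx": 0.0, "ty": 0.0, "tz": 0.0, "twist": 0.0}, {"tx": 0.0, "ty": 0.0, "tz": -0.05, "twist": 0.0}, {"tx": 0.0, "ty": 0.0, "tz": -0.152, "twist": 0.0}]' --claw 0.0

```text
t: 21.68
eef_pos: [0.4602, 0.0752, 0.0411]
ee_rot: [3.136, -0.002, -1.371]
force: [0.1, 0.3, -0.3]
width: 0.0175
gripper_force: 25.0
```

```bash
cat > fit.py <<'E'
from h import *
# chamber front rim edge etc. from w4 (lid open) with stored hand-eye, tool pose of w4
d=np.load("he.npz");c=calibration("wrist");K=np.array(c["camera_matrix"])
def rayset(img_pose,uv):
    p,r=img_pose;M=R.from_euler("xyz",r).as_matrix();o=np.array(p)+M@d["p"];Rm=M@d["R"]
    uv=np.atleast_2d(uv).astype(float);q=np.c_[(uv[:,0]-K[0,2])/K[0,0],(uv[:,1]-K[1,2])/K[1,1]];s=q.copy()
    for _ in range(20): s=q/(1+c["k1"]*(s**2).sum(1,keepdims=True))
    return o,np.c_[s,np.ones(len(s))]@Rm.T
def atzp(pose,uv,z):
    o,v=rayset(pose,uv);return (o+v*((z-o[2])/v[:,2])[:,None])[:,:2]
P={"w3":([.55274,-.13836,.11838],[-3.14133,-.00328,2.99609]),"w4":([.55556,-.13855,.09797],[3.14126,.00037,2.99652]),"w2":([.46528,-.12474,.16785],[-3.14144,-.00018,-.11])}
# inner seal edge (dark->light) front in w3: inspect columns for strong gradients near front wall
for n,cols,rows in [("w3",range(262,300,6),(160,200)),("w3",range(360,400,6),(160,200)),("w4",range(250,292,6),(160,205)),("w4",range(366,405,6),(160,205)),("w2",range(262,300,6),(175,205)),("w2",range(345,385,6),(175,205))]:
    g=cv2.GaussianBlur(cv2.imread(f"pics/{n}.png",0),(0,0),.6).astype(float)
    out=[]
    for u in cols:
        col=g[rows[0]:rows[1],u];dd=np.gradient(col);k=[i for i in range(1,len(dd)-1) if abs(dd[i])>15 and abs(dd[i])>=abs(dd[i-1]) and abs(dd[i])>abs(dd[i+1])]
        out.append([(rows[0]+i,int(dd[i])) for i in k])
    print(n,cols[0],out[0],out[-1],cols[-1])
E
python3 fit.py
```

```text
w3 262 [(167, -37), (174, 40), (179, -56), (186, 58)] [(165, -34), (169, 32), (180, -62), (187, 61)] 298
w3 360 [(169, -41), (176, 38), (181, -64), (188, 61)] [(170, -36), (176, 39), (182, -53), (189, 64), (193, -43)] 396
w4 250 [(165, -35), (173, 35), (178, -53), (186, 59), (191, -45)] [(166, -40), (173, 40), (179, -60), (187, 63)] 286
w4 366 [(167, -37), (175, 37), (180, -57), (188, 61)] [(168, -36), (175, 39), (181, -62), (189, 62), (194, -43)] 402
w2 262 [(180, 41), (184, -58), (190, 62)] [(182, 41), (186, -62), (192, 61)] 298
w2 345 [(178, -40), (184, 39), (189, -53), (194, 59)] [(186, 37), (191, -54), (196, 59)] 381
```

```bash
cat >> fit.py <<'E'
print("---")
for n,uv,z in [("w3",[(262,174),(396,176)],.05),("w4",[(250,173),(402,175)],.05),("w3",[(262,179),(396,182)],.05),("w4",[(250,178),(402,181)],.05),("w2",[(262,190),(381,196)],.05),("w3",[(262,186),(396,189)],.05),("w4",[(250,186),(402,189)],.05),("w2",[(262,184),(381,191)],.05)]:
    W=atzp(P[n],uv,z);e=W[0]-W[1]; e=e*np.sign(e[1]);yaw=np.arctan2(-e[0],e[1]);nx=np.array([np.cos(yaw),np.sin(yaw)])
    f=W[0]+e*((-.122-W[0,1])/e[1]);print(n,uv[0],"yaw",round(yaw,3),"front x at y=-.122:",f, "hole",f-.036*nx)
E
python3 fit.py | sed -n '/---/,$p'
```

```text
---
w3 (262, 174) yaw -0.16 front x at y=-.122: [ 0.49821488 -0.122     ] hole [ 0.46267238 -0.1162789 ]
w4 (250, 173) yaw -0.158 front x at y=-.122: [ 0.49824665 -0.122     ] hole [ 0.46269283 -0.11634973]
w3 (262, 179) yaw -0.167 front x at y=-.122: [ 0.50200389 -0.122     ] hole [ 0.46650538 -0.11601203]
w4 (250, 178) yaw -0.164 front x at y=-.122: [ 0.50169961 -0.122     ] hole [ 0.466184   -0.11611431]
w2 (262, 190) yaw -0.16 front x at y=-.122: [ 0.50152579 -0.122     ] hole [ 0.46598751 -0.11625277]
w3 (262, 186) yaw -0.167 front x at y=-.122: [ 0.50683749 -0.122     ] hole [ 0.47133995 -0.11600627]
w4 (250, 186) yaw -0.164 front x at y=-.122: [ 0.50672022 -0.122     ] hole [ 0.47120561 -0.11610832]
w2 (262, 184) yaw -0.168 front x at y=-.122: [ 0.50624226 -0.122     ] hole [ 0.470752   -0.11596328]
```

```bash
python3 - <<'E'
from h import *
s=get_state();print(s['eef_pos'],s['ee_rot'],s['width'])
go([.4761,-.0332,.0400],-1.732)
E
```

```text
[0.46022412 0.07523145 0.04111895] [ 3.13645878e+00 -1.53306823e-03 -1.37076272e+00] 0.017523506761921374
to [ 0.4761 -0.0332  0.04  ] tx,ty,tz [0.438 0.024 0.005] twist 0.115 rows 2.6
```

arm_command --commands '[{"tx": 0.04, "ty": 0.002, "tz": -0.01, "twist": 0.02}, {"tx": 0.12, "ty": 0.006, "tz": -0.01, "twist": 0.05}, {"tx": 0.22, "ty": 0.012, "tz": -0.01, "twist": 0.08}, {"tx": 0.32, "ty": 0.018, "tz": -0.01, "twist": 0.11}, {"tx": 0.4, "ty": 0.023, "tz": 0.0, "twist": 0.115}, {"tx": 0.438, "ty": 0.024, "tz": 0.0, "twist": 0.115}, {"tx": 0.438, "ty": 0.024, "tz": 0.0, "twist": 0.115}, {"tx": 0.438, "ty": 0.024, "tz": 0.0, "twist": 0.115}]'

```text
t: 22.35
eef_pos: [0.4781, -0.0324, 0.0428]
ee_rot: [3.142, 0.0, -1.732]
force: [-1.3, 0.0, -0.6]
width: 0.0181
gripper_force: 25.0
```

```bash
python3 - <<'E'
from h import *
s=get_state();print(s['t'],s['eef_pos'],s['ee_rot'],s['width'])
im=save("wrist","w12.png");save("scene","s12.png")
z=s['eef_pos'][2]+.0053
for q,zz in [("pin_grip",z),("pin_mid",z),("lug_hole",.042),("lid_arm",.078),("lid_press",.078)]:
    for x in spot_point(q,"wrist")[:2]: print(q,np.round(x["uv"],1),round(x["score"],2),np.round(atz("wrist",x["uv"],zz)[0],4))
for q in ["lid_arm","lug_hole","lid_press"]: print(q,[(x["uv"],round(x["score"],2)) for x in spot_point(q,"scene")[:2]])
print(proj("scene",[[.4616,-.122,.078],[.4616,-.122,.042],[.508,-.1295,.078]]))
print(proj("wrist",[[.4616,-.122,.078],[.4616,-.122,.042]]))
y=s['eef_pos'][1];go([.4625+.163*(y+.1163),y,.0367],-1.732)
E
```

```text
22.35 [ 0.47809056 -0.03243767  0.04281779] [ 3.14157749e+00  3.20261037e-05 -1.73205379e+00] 0.0181251567895687
pin_grip [322.1 300.2] 0.72 [ 0.478  -0.0335  0.0481]
pin_mid [321.3 233.2] 0.64 [ 0.4727 -0.069   0.0481]
lid_arm [321.9 110.5] 0.64 [ 0.4639 -0.1217  0.078 ]
lid_press [189.3 110.2] 0.57 [ 0.5096 -0.1295  0.078 ]
lid_arm [([381.3, 276.1], 0.93)]
lug_hole [([376.1, 287.4], 0.89)]
lid_press [([389.4, 261.3], 0.95), ([380.2, 276.3], 0.2)]
[[378.86130522 275.95367461]
 [377.63814991 288.82708962]
 [390.70996505 263.97385667]]
[[328.26518811 109.76054376]
 [326.9023366  115.32538837]]
to [ 0.4762 -0.0324  0.0367] tx,ty,tz [0.003 0.007 0.025] twist 0.0 rows 0.2
```

```bash
python3 - <<'E'
from h import *
g=cv2.GaussianBlur(cv2.imread("pics/w12.png",0),(0,0),.6).astype(float)
for v in (102,106,110,114,118):
    r=g[v,140:420];d=np.gradient(r);k=[i for i in range(1,len(d)-1) if abs(d[i])>8 and abs(d[i])>=abs(d[i-1]) and abs(d[i])>abs(d[i+1])]
    print(v,[(140+i,int(d[i])) for i in k])
nx=np.array([.987,-.161]);h=np.array([.4616,-.122])
for l,z in [(.169,.079),(.169,.070),(.152,.079),(.116,.079),(.105,.079)]:
    print(l,z,proj("wrist",[*(h+nx*(.152-l)),z]))
E
```

```text
102 [(152, -13), (160, 15), (173, -10), (215, -12), (373, -10), (375, 20)]
106 [(152, -13), (160, 15), (174, -10), (198, 8), (215, -11), (373, -11), (375, 25)]
110 [(175, -10), (216, -11), (375, 23)]
114 [(176, -9), (198, 9), (216, -12), (375, 26)]
118 [(176, -10), (216, -9), (375, 22)]
0.169 0.079 [[377.62045475 109.79958954]]
0.169 0.07 [[373.75496487 111.48085282]]
0.152 0.079 [[328.31476733 109.55814529]]
0.116 0.079 [[224.09960903 109.7467544 ]]
0.105 0.079 [[192.58025462 109.99465286]]
```

arm_command --commands '[{"tx": 0.0, "ty": 0.003, "tz": 0.012, "twist": 0.0}, {"tx": 0.0, "ty": 0.003, "tz": 0.024, "twist": 0.0}, {"tx": 0.0, "ty": 0.003, "tz": 0.024, "twist": 0.0}, {"tx": 0.015, "ty": 0.003, "tz": 0.024, "twist": 0.0}, {"tx": 0.03, "ty": 0.003, "tz": 0.024, "twist": 0.0}, {"tx": 0.045, "ty": 0.003, "tz": 0.024, "twist": 0.0}, {"tx": 0.055, "ty": 0.003, "tz": 0.024, "twist": 0.0}, {"tx": 0.055, "ty": 0.003, "tz": 0.024, "twist": 0.0}]'

```text
t: 23.52
eef_pos: [0.475, -0.0463, 0.0368]
ee_rot: [3.142, -0.0, -1.732]
force: [-0.6, -0.5, -1.4]
width: 0.0179
gripper_force: 25.0
```

arm_command --commands '[{"tx": 0.01, "ty": 0.0, "tz": 0.0, "twist": 0.0}, {"tx": 0.02, "ty": 0.0, "tz": 0.0, "twist": 0.0}, {"tx": 0.03, "ty": 0.0, "tz": 0.0, "twist": 0.0}, {"tx": 0.04, "ty": 0.0, "tz": 0.0, "twist": 0.0}, {"tx": 0.05, "ty": 0.0, "tz": 0.0, "twist": 0.0}, {"tx": 0.055, "ty": 0.0, "tz": 0.0, "twist": 0.0}, {"tx": 0.055, "ty": 0.0, "tz": 0.0, "twist": 0.0}, {"tx": 0.055, "ty": 0.0, "tz": 0.0, "twist": 0.0}]'

```text
t: 24.18
eef_pos: [0.4728, -0.0595, 0.0368]
ee_rot: [3.141, -0.0, -1.732]
force: [-0.3, -0.4, 0.2]
width: 0.0177
gripper_force: 25.0
```

arm_command --commands '[{"tx": 0.015, "ty": 0.0, "tz": 0.0, "twist": 0.0}, {"tx": 0.03, "ty": 0.0, "tz": 0.0, "twist": 0.0}, {"tx": 0.045, "ty": 0.0, "tz": 0.0, "twist": 0.0}, {"tx": 0.06, "ty": 0.0, "tz": 0.0, "twist": 0.0}, {"tx": 0.07, "ty": 0.0, "tz": 0.0, "twist": 0.0}, {"tx": 0.08, "ty": 0.0, "tz": 0.0, "twist": 0.0}, {"tx": 0.08, "ty": 0.0, "tz": 0.0, "twist": 0.0}, {"tx": 0.08, "ty": 0.0, "tz": 0.0, "twist": 0.0}]'

```text
t: 24.85
eef_pos: [0.4696, -0.0795, 0.0368]
ee_rot: [3.141, -0.001, -1.731]
force: [-1.4, -0.9, 1.7]
width: 0.018
gripper_force: 25.0
```

arm_command --commands '[{"tx": 0.004, "ty": 0.0, "tz": 0.0, "twist": 0.0}, {"tx": 0.008, "ty": 0.0, "tz": 0.0, "twist": 0.0}, {"tx": 0.012, "ty": 0.0, "tz": 0.0, "twist": 0.0}, {"tx": 0.016, "ty": 0.0, "tz": 0.0, "twist": 0.0}, {"tx": 0.02, "ty": 0.0, "tz": 0.0, "twist": 0.0}, {"tx": 0.02, "ty": 0.0, "tz": 0.0, "twist": 0.0}, {"tx": 0.02, "ty": 0.0, "tz": 0.0, "twist": 0.0}, {"tx": 0.02, "ty": 0.0, "tz": 0.0, "twist": 0.0}]'

```text
t: 25.52
eef_pos: [0.4689, -0.084, 0.0368]
ee_rot: [3.142, -0.0, -1.731]
force: [-2.7, 2.8, 3.6]
width: 0.0178
gripper_force: 25.0
```

Beginning to make contact; push a little more until the shoulder meets the lug.

arm_command --commands '[{"tx": 0.003, "ty": 0.0, "tz": 0.0, "twist": 0.0}, {"tx": 0.006, "ty": 0.0, "tz": 0.0, "twist": 0.0}, {"tx": 0.009, "ty": 0.0, "tz": 0.0, "twist": 0.0}, {"tx": 0.012, "ty": 0.0, "tz": 0.0, "twist": 0.0}, {"tx": 0.012, "ty": 0.0, "tz": 0.0, "twist": 0.0}, {"tx": 0.012, "ty": 0.0, "tz": 0.0, "twist": 0.0}, {"tx": 0.012, "ty": 0.0, "tz": 0.0, "twist": 0.0}, {"tx": 0.012, "ty": 0.0, "tz": 0.0, "twist": 0.0}]'

```text
t: 26.18
eef_pos: [0.4691, -0.0845, 0.0369]
ee_rot: [-3.14, 0.003, -1.732]
force: [-5.3, 23.7, 6.4]
width: 0.0175
gripper_force: 25.0
```

```bash
python3 - <<'E'
from h import *
s=get_state();print(s['t'],s['eef_pos'],s['force'])
save("wrist","w13.png");save("scene","s13.png")
z=.042
for q,zz in [("pin_grip",z),("pin_mid",z),("lug_hole",.042),("lid_arm",.079)]:
    for x in spot_point(q,"wrist")[:2]: print(q,np.round(x["uv"],1),round(x["score"],2),np.round(atz("wrist",x["uv"],zz)[0],4))
E
```

```text
26.1833 [ 0.46906732 -0.08453911  0.03691978] [-5.26843932 23.70889371  6.43646148]
pin_grip [321.8 303.4] 0.93 [ 0.4694 -0.0846  0.042 ]
lug_hole [323.2 231.9] 0.62 [ 0.4625 -0.1225  0.042 ]
lid_arm [325.1 263.6] 0.56 [ 0.4621 -0.121   0.079 ]
```

The axial stop is firm at exactly the predicted home position. Relax and release with a small opening, since the lid edge is close.

arm_command --commands '[{"tx": -0.008, "ty": 0.0, "tz": 0.0, "twist": 0.0}, {"tx": -0.008, "ty": 0.0, "tz": 0.0, "twist": 0.0}, {"tx": -0.008, "ty": 0.0, "tz": 0.0, "twist": 0.0}, {"tx": -0.008, "ty": 0.0, "tz": 0.0, "twist": 0.0}, {"tx": -0.008, "ty": 0.0, "tz": 0.0, "twist": 0.0}, {"tx": -0.008, "ty": 0.0, "tz": 0.0, "twist": 0.0}, {"tx": -0.008, "ty": 0.0, "tz": 0.0, "twist": 0.0}, {"tx": -0.008, "ty": 0.0, "tz": 0.0, "twist": 0.0}]' --claw 0.27

```text
t: 27.15
eef_pos: [0.4688, -0.0851, 0.0368]
ee_rot: [3.142, -0.0, -1.732]
force: [-0.8, -1.0, 0.3]
width: 0.0238
gripper_force: 0.0
```

```bash
python3 - <<'E'
from h import *
s=get_state();print(s['t'],s['eef_pos'],s['ee_rot'],s['width'],s['gripper_force'],s['force'])
E
```

```text
27.15 [ 0.4687829  -0.08508497  0.03677729] [ 3.14155633e+00 -7.01058226e-05 -1.73160063e+00] 0.02379956782655436 0.0 [-0.79328908 -1.0101314   0.28747833]
```

arm_command --commands '[{"tx": 0.0, "ty": 0.0, "tz": -0.03, "twist": 0.0}, {"tx": 0.0, "ty": 0.0, "tz": -0.08, "twist": 0.0}, {"tx": 0.0, "ty": 0.0, "tz": -0.15, "twist": 0.0}, {"tx": 0.0, "ty": 0.0, "tz": -0.25, "twist": 0.0}, {"tx": 0.0, "ty": 0.0, "tz": -0.35, "twist": 0.0}, {"tx": 0.0, "ty": 0.0, "tz": -0.44, "twist": 0.0}, {"tx": 0.0, "ty": 0.0, "tz": -0.5, "twist": 0.0}, {"tx": 0.0, "ty": 0.0, "tz": -0.5, "twist": 0.0}]'

```text
t: 27.82
eef_pos: [0.4708, -0.0848, 0.1659]
ee_rot: [-3.135, 0.002, -1.731]
force: [1.0, -0.1, 0.3]
width: 0.0239
gripper_force: 0.0
```

```bash
python3 - <<'E'
from h import *
s=get_state();print(s['t'],s['eef_pos'],s['ee_rot'],s['force'])
im=save("wrist","w14.png");save("scene","s14.png")
for q,zz in [("pin_grip",.042),("pin_mid",.042),("lug_hole",.042),("lid_arm",.079),("lid_press",.079),("cover_knob",.054)]:
    for x in spot_point(q,"wrist")[:2]: print(q,np.round(x["uv"],1),round(x["score"],2),np.round(atz("wrist",x["uv"],zz)[0],4))
for x in regions_of("pin_grip","wrist")[:1]:
    m=x["region"];v,u=np.nonzero(m);W=atz("wrist",np.c_[u,v],.051)[:,:2]
    r=cv2.minAreaRect((W*1e4).astype(np.float32));print(x["rect"],x["score"],r)
go([.509,-.1296,.10])
E
```

```text
27.8167 [ 0.47079628 -0.08482815  0.16592306] [-3.13540792e+00  1.51907288e-03 -1.73070599e+00] [ 0.95871085 -0.06929812  0.27394668]
pin_grip [325.3 231.1] 0.78 [ 0.4656 -0.0869  0.042 ]
lug_hole [326.2 189.4] 0.91 [ 0.4586 -0.123   0.042 ]
lid_arm [326.4 197.7] 0.74 [ 0.4589 -0.123   0.079 ]
lid_press [262.4 197.6] 0.85 [ 0.5052 -0.1306  0.079 ]
[316.7, 165.3, 337.1, 254.7] 0.7 ((4617.84130859375, -1056.248046875), (769.8859252929688, 178.1987762451172), 81.60124969482422)
to [ 0.509  -0.1296  0.1   ] tx,ty,tz [ 0.15  -0.189  0.245] twist 0 rows 2.1
```

arm_command --commands '[{"tx": 0.03, "ty": -0.04, "tz": 0.0, "twist": 0.0}, {"tx": 0.07, "ty": -0.09, "tz": 0.02, "twist": 0.0}, {"tx": 0.11, "ty": -0.14, "tz": 0.06, "twist": 0.0}, {"tx": 0.15, "ty": -0.189, "tz": 0.12, "twist": 0.0}, {"tx": 0.15, "ty": -0.189, "tz": 0.18, "twist": 0.0}, {"tx": 0.15, "ty": -0.189, "tz": 0.22, "twist": 0.0}, {"tx": 0.15, "ty": -0.189, "tz": 0.24, "twist": 0.0}, {"tx": 0.15, "ty": -0.189, "tz": 0.24, "twist": 0.0}]' --claw 0.0

```text
t: 28.93
eef_pos: [0.5086, -0.1296, 0.1005]
ee_rot: [3.139, -0.001, -1.731]
force: [0.2, -0.2, 0.5]
width: 0.0006
gripper_force: 0.0
```

arm_command --commands '[{"tx": 0.0, "ty": 0.0, "tz": 0.015, "twist": 0.0}, {"tx": 0.0, "ty": 0.0, "tz": 0.03, "twist": 0.0}, {"tx": 0.0, "ty": 0.0, "tz": 0.045, "twist": 0.0}, {"tx": 0.0, "ty": 0.0, "tz": 0.06, "twist": 0.0}, {"tx": 0.0, "ty": 0.0, "tz": 0.07, "twist": 0.0}, {"tx": 0.0, "ty": 0.0, "tz": 0.08, "twist": 0.0}, {"tx": 0.0, "ty": 0.0, "tz": 0.085, "twist": 0.0}, {"tx": 0.0, "ty": 0.0, "tz": 0.085, "twist": 0.0}]'

```text
t: 29.6
eef_pos: [0.5093, -0.1295, 0.0804]
ee_rot: [3.141, -0.0, -1.731]
force: [0.4, -0.3, 1.6]
width: 0.0002
gripper_force: 0.5
```

arm_command --commands '[{"tx": 0.0, "ty": 0.0, "tz": 0.004, "twist": 0.0}, {"tx": 0.0, "ty": 0.0, "tz": 0.008, "twist": 0.0}, {"tx": 0.0, "ty": 0.0, "tz": 0.012, "twist": 0.0}, {"tx": 0.0, "ty": 0.0, "tz": 0.015, "twist": 0.0}, {"tx": 0.0, "ty": 0.0, "tz": 0.018, "twist": 0.0}, {"tx": 0.0, "ty": 0.0, "tz": 0.02, "twist": 0.0}, {"tx": 0.0, "ty": 0.0, "tz": 0.02, "twist": 0.0}, {"tx": 0.0, "ty": 0.0, "tz": 0.02, "twist": 0.0}]'

```text
t: 30.27
eef_pos: [0.5086, -0.1296, 0.0757]
ee_rot: [3.14, -0.0, -1.731]
force: [-5.3, 1.7, 7.1]
width: 0.0001
gripper_force: 3.6
```

arm_command --commands '[{"tx": 0.0, "ty": 0.0, "tz": 0.003, "twist": 0.0}, {"tx": 0.0, "ty": 0.0, "tz": 0.006, "twist": 0.0}, {"tx": 0.0, "ty": 0.0, "tz": 0.008, "twist": 0.0}, {"tx": 0.0, "ty": 0.0, "tz": 0.008, "twist": 0.0}, {"tx": 0.0, "ty": 0.0, "tz": 0.008, "twist": 0.0}, {"tx": 0.0, "ty": 0.0, "tz": 0.008, "twist": 0.0}, {"tx": 0.0, "ty": 0.0, "tz": 0.008, "twist": 0.0}, {"tx": 0.0, "ty": 0.0, "tz": 0.008, "twist": 0.0}]'

```text
t: 30.93
eef_pos: [0.5083, -0.1297, 0.074]
ee_rot: [3.14, -0.001, -1.731]
force: [-7.0, 1.2, 12.1]
width: 0.0001
gripper_force: 5.8
```

```bash
python3 - <<'E'
from h import *
s=get_state();print(s['t'],s['eef_pos'],s['force'])
save("wrist","w15.png")
for q,zz in [("pin_grip",.042),("lug_hole",.042),("lid_arm",.076)]:
    for x in spot_point(q,"wrist")[:2]: print(q,np.round(x["uv"],1),round(x["score"],2),np.round(atz("wrist",x["uv"],zz)[0],4))
s=get_state();print(s['t'],s['eef_pos'],s['force'])
E
```

```text
30.9333 [ 0.50830706 -0.12968469  0.07401829] [-7.01639921  1.21656826 12.12805725]
pin_grip [409.8 298. ] 0.35 [ 0.4556 -0.1044  0.042 ]
lug_hole [397.6 271.8] 0.94 [ 0.4618 -0.1239  0.042 ]
lid_arm [412.1 299. ] 0.89 [ 0.4616 -0.1229  0.076 ]
31.1333 [ 0.50829549 -0.12968097  0.07401813] [-7.91801905  1.65463594 11.78624763]
```

arm_command --commands '[{"tx": 0.0, "ty": 0.0, "tz": 0.003, "twist": 0.0}, {"tx": 0.0, "ty": 0.0, "tz": 0.006, "twist": 0.0}, {"tx": 0.0, "ty": 0.0, "tz": 0.008, "twist": 0.0}, {"tx": 0.0, "ty": 0.0, "tz": 0.008, "twist": 0.0}, {"tx": 0.0, "ty": 0.0, "tz": 0.008, "twist": 0.0}, {"tx": 0.0, "ty": 0.0, "tz": 0.008, "twist": 0.0}, {"tx": 0.0, "ty": 0.0, "tz": 0.008, "twist": 0.0}, {"tx": 0.0, "ty": 0.0, "tz": 0.008, "twist": 0.0}]'

```text
t: 31.8
eef_pos: [0.5081, -0.1299, 0.0731]
ee_rot: [3.14, -0.001, -1.731]
force: [-11.3, 2.5, 22.5]
width: 0.0006
gripper_force: 11.6
```

The response is now stiff, 10 N for 0.9 mm, so the lid is on its stop and the push is steady. Handing in.

```bash
python3 -c "
from h import *
s=get_state();print(s['t'],s['eef_pos'],s['force'])
print(job_done())"
```

```text
31.8 [ 0.50811912 -0.12987739  0.07305852] [-11.29823324   2.4793539   22.50600714]
the job is handed in; nothing more can be done
None
```

I handed the job in at 31.8 s: the cover is on the cup, the lid is down, the pin is home and let go, and the fingers hold the lid at its firm stop with about 22 N; no verdict came back, and the cover was last seen seated before the lid closed.

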